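# Run the keyed test shaft through the hub that fits

## Task

Three flanged hubs lie on the tooling plate of the gauging press, but only one has its keyway broached where the key of the press's test shaft will find it when the hub's flat is against the long fence. Bring that hub under the test shaft, lying with its flat against the long fence and its rim against the end stop, then bring the red-knobbed lever down until the shaft is fully home, its shoulder on the hub, and let go. Leave the other two hubs where they lie.

Things in the scene. Friction and masses are not known exactly. Their poses are not given: they have to be found in the camera images.
- press: Bench-top rack press, fixed. Press frame, used below in mm: origin on the ram axis at bench level, z up, y towards its column (roughly the robot's left), x away from the robot. It stands on a dark steel plate 15 thick (x -155 to 60, y -365 to 150); the hubs lie on it, at z 15. A loose tray of keys stands on it at about x -110, y 60.
- fence_end (a point): Front end of the long fence's top edge, at press x 31, y -355, z 25. The fence is a bright bar 10 high, 14 wide, along the press's y up to the end stop; its working face is at x 31 and looks to -x.
- stop_mid (a point): Middle of the end stop's top edge, at press x 0, y 42, z 25. The stop is a bright bar 10 high whose working face at y 42 looks to -y, x -30 to 31. A hub touching fence and stop has its bore on the ram axis.
- head_front (a point): Front lower edge of the grey head, at press x 0, y -34, z 150. The head spans x -42 to 42, y -34 to 140, z 150 to 250, with a spring drum at x -64 to -42, y 40; column behind, y 85 to 135. Below the head only the square ram (28 wide, down to z 128 when raised) and the test shaft hang free.
- shaft_tip (a point): Tip of the test shaft on the ram axis; 40 above the plate when raised. Shaft 29 in diameter, coned nose 6 long, 27 from tip to shoulder (a collar 40 in diameter, 10 thick), 24 shank above. Its brass key, 10 wide, stands out to 21 from the axis on the press's -y side (away from the column), from 6 above the tip to the shoulder, tapered at its foot.
- ram (a joint): Downward travel of ram and test shaft, in m: 0 raised (start), 0.037 when the shoulder rests on a hub lying on the plate, 0.040 end of travel. Geared to the lever, 0.025 m per rad. It stays where it is left.
- lever (a joint): Angle of the press lever, rad: 0 raised (start), 1.48 shoulder on hub, 1.6 end. It turns about an axis along press x through y 40, z 200. The bar, 14 in diameter in the plane x 90, points to -y: 0.85 rad above level at 0, 0.63 below level at 1.48, its free end swinging to -y and down. 2 to 6 N near the knob move it; it stays where it is left.
- lever_knob (a point): Centre of the red ball knob, 32 in diameter, on the lever's end, 185 from the lever's axis.
- hub_1: Bright hub, 0.5 to 0.6 kg, 30 high: D-shaped flange 84 in diameter, 10 thick, one flat 31 from the axis and 57 long; on it a round boss 54 in diameter, 20 high. Through bore 32 with one keyway 13 wide, out to 23 from the axis. Origin on the bore axis at the underside, z up, x towards the flat. This one's keyway is on its -x side, opposite the flat.
- hub_2: A hub like hub_1, same sizes and axes, but its keyway is on its -y side: a quarter turn clockwise from the flat, seen from above.
- hub_3: A hub like hub_1, same sizes and axes, but its keyway is on its +x side, towards the flat.
Mind the look-alikes: they are no part of the job. What is shaped like the hub_2 but brown or pink is not meant.

How it is judged:
By the outcome, as a careful person would: the job done as asked, in the order asked, and still so for the second after the job is handed in, with the robot touching nothing.
It also fails if it takes over 72 s, if anything falls off the work surface, if the arm or the gripper's body presses on something with over 40 N, if the wrist force passes 120 N, or if a joint passes its speed limit or range.

## Robot

A 7-joint arm with a two-finger parallel gripper is mounted at the origin on the work surface. World frame = base frame: x ahead of the robot, y to its left, z up, the work surface at z = 0. Lengths are in m, angles in rad, forces in N, time in s.
With the tool pointing down it reaches from about 0.35 to 0.9 m from the base axis. Payload 8.1 kg.
Tool frame: the origin (TCP) lies at the centre of the arm's flange, where the gripper is bolted on; the fingertips stand 178 mm ahead of it and the grasp point (between the pads) lies arm.grip_point_offset ahead of it (arm.grip_point_offset is the distance from the TCP to the grasp point, in m); x points along the fingers, z is the direction in which the jaws open and shut, and the axes are right-handed (so a half turn about x gives the same grasp; the last joint's range is limited). The gripper opens to 92 mm and grips with 3 to 60 N. Pads are 19 mm wide; open, the fingers measure 130 mm over their backs; the gripper's body (75 mm by 190 mm) begins 47 mm behind the grasp point.
Start: joints at [1.213, 0.434, 0.025, 1.573, -0.012, 1.134, -0.075], TCP at [0.158, -0.605, 0.405] pointing down, gripper open.
Joint ranges: [-2.62, 2.62], [-0.44, 2.09], [-1.27, 1.32], [0.08, 2.57], [-1.32, 4.46], [0.12, 2], [-2.74, 2.74]. Speed limits (rad/s): [2.22, 2.22, 3.01, 3.01, 3.14, 3.14, 3.14].

## Interface

Orientations are given as a unit quaternion [w, x, y, z].
In Python, from cell import arm gives the robot as it stands.
- The arm moves only by the tool send_rows, never from a script. Its argument "series" is a list that holds one entry, the list of rows, each a list of 6 numbers: the shift along the tool's x, y, z in m, then the turn, a rotation vector about the tool's x, y, z in degrees. In form: [[[tx, ty, tz, ax, ay, az], ...]]. A call has exactly 5 rows; each row shifts and turns the commanded pose from where the row before left it, along the tool's axes as they then stand; what a row does not reach is not made up. A row lasts 1/12 s, in which the tool goes at most 41.7 mm and 7.16 degrees, less where a joint would pass 70% of its speed; a pose out of reach is approached as far as the arm can. A call is refused whole if a number of a shift passes 0.0417 or a number of a turn 7.16, either way. A call with a gripper value outside its range is refused whole. "claw" is the closure in counts, from 0 (fully open) to 255 (shut), set as the call begins (left out, the last holds). The fingers move at their own pace and stop on an object; the grip force is fixed at half the most. Time passes only in rows, so rows that do not move let the fingers close, or fill a call up. It gives the time, the measured TCP pose, the force and the opening at its end, in the units of the state.
- arm.read_state(): the state, without advancing time (a new reading comes with each control period).
- arm.grab_frame(name): name is "side" or "top"; returns the picture (384x512x3 uint8, red, green, blue); there is no depth.
- arm.camera_info(name): a dict with "fx", "fy", "cx", "cy" (pixels), "position" and "rotation" of the camera in the world. Camera axes: x right, y up, looking along -z (the intrinsics and any distortion apply to the point x, -y, -z); pixel columns grow to the right and rows downward; lengths in m; the calibration is good to about 2 mm. A picture is of the moment at which its call begins. camera_info takes no time and is no camera call.
- arm.close_job(): hands the job in, once; it reports no verdict.
The state is a dict: "time_s": time; "joint_pos": joint angles; "qvel": joint speeds; "joint_efforts": joint torques, N m; "position": TCP position; "eef_rot": TCP orientation; "wrist_force": force on the tool from outside, world axes, zero at the start; "ft_torque": the same for the moment, N m; "opening": finger opening in m.
Only numpy, scipy, OpenCV 4.12 (cv2) and the standard library are available. Lean on these libraries where they do the work, as an engineer would, in place of code of your own. Each camera call takes 0.05 s, during which the arm holds its last target.

## Working session

There is one attempt and no reset: what is moved stays moved. The work goes in short steps, Python scripts to look and compute and a tool call to move; the robot and the scene stay as the last step left them, time stands still between calls to the robot, and variables do not carry over. Pictures are saved under pics/ and viewed, and the job is handed in when it is done.

Besides the shell and the picture viewer there is one more tool, called after ">>>" as a command line: name --argument value ..., lists and objects as JSON in quotes. send_rows: Moves the arm, as the interface text tells. Its arguments: {"type":"object","properties":{"series":{"type":"array"},"claw":{"type":"number"}},"required":["series"]}

```bash
ls; mkdir -p pics; python3 - <<'E'
from cell import arm
import cv2,numpy as np
np.set_printoptions(precision=4,suppress=True)
for n in ["side","top"]:
    f=arm.grab_frame(n); cv2.imwrite(f"pics/{n}0.png",cv2.cvtColor(f,cv2.COLOR_RGB2BGR)); print(n,arm.camera_info(n))
print(arm.read_state(), arm.grip_point_offset)
E
```

```text
pics
side {'fx': 380.12601512509843, 'fy': 380.12601512509843, 'cx': 258.7409619984334, 'cy': 196.61207395902397, 'position': array([1.031 , 0.0364, 0.9711]), 'rotation': array([0.6695, 0.2158, 0.2071, 0.68  ])}
top {'fx': 376.898825486471, 'fy': 376.898825486471, 'cx': 263.4684645307835, 'cy': 188.7097427860238, 'position': array([0.2978, 0.0482, 1.2082]), 'rotation': array([-0.6825, -0.0701,  0.0734,  0.7238])}
{'time_s': 0.1, 'joint_pos': array([ 1.2134,  0.4351,  0.025 ,  1.574 , -0.0116,  1.134 , -0.0751]), 'qvel': array([-0.    , -0.0018, -0.0003, -0.0022, -0.0001,  0.002 ,  0.0011]), 'joint_efforts': array([  0.0029, -66.9127,   0.9878, -31.5143,  -0.0606,   0.0375,
         0.0001]), 'position': array([ 0.1574, -0.6046,  0.404 ]), 'eef_rot': array([ 0.559 ,  0.4327,  0.5599, -0.4322]), 'wrist_force': array([-0.1594,  0.7071,  0.4134]), 'ft_torque': array([ 0.0111, -0.0109, -0.0476]), 'opening': 0.09197051500192385} 0.1592
```

View pics/side0.png

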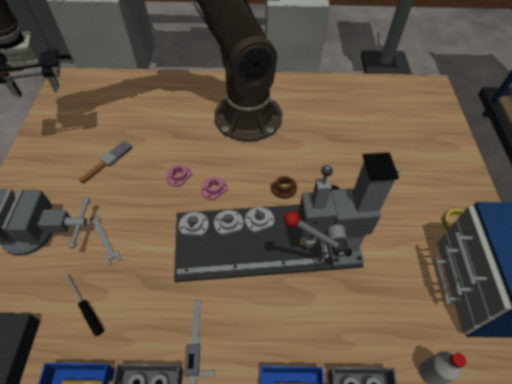

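View pics/top0.png

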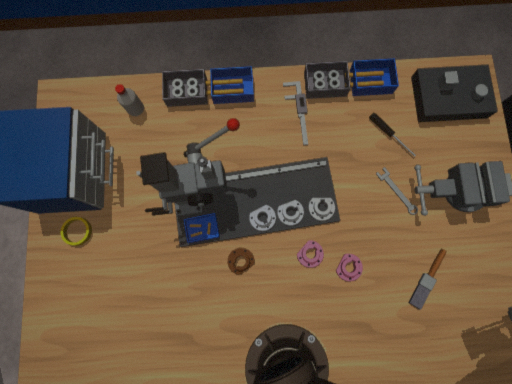

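```bash
cat > h.py <<'E'
import numpy as np,cv2
from cell import arm
from scipy.spatial.transform import Rotation as R
np.set_printoptions(precision=4,suppress=True)
def cam(n):
    c=arm.camera_info(n); q=np.array(c['rotation']); return c,R.from_quat(np.r_[q[1:],q[0]]) if q.size==4 else R.from_matrix(q)
def proj(n,P):
    c,r=cam(n); p=r.inv().apply(np.atleast_2d(P)-c['position'])
    return np.c_[c['cx']+c['fx']*p[:,0]/-p[:,2], c['cy']+c['fy']*-p[:,1]/-p[:,2]]
def ray(n,uv,z):
    c,r=cam(n); uv=np.atleast_2d(uv).astype(float)
    d=r.apply(np.c_[(uv[:,0]-c['cx'])/c['fx'],-(uv[:,1]-c['cy'])/c['fy'],-np.ones(len(uv))])
    return c['position']+d*((z-c['position'][2])/d[:,2])[:,None]
def crop(src,out,x0,y0,x1,y1,s):
    im=cv2.imread(src)[y0:y1,x0:x1]; im=cv2.resize(im,None,fx=s,fy=s,interpolation=cv2.INTER_CUBIC); 
    for k in range(((x0+9)//10)*10,x1,10): cv2.putText(im,str(k),(int((k-x0+.5)*s),8),0,.3,(0,255,255),1); cv2.line(im,(int((k-x0+.5)*s),9),(int((k-x0+.5)*s),14),(0,255,255),1)
    for k in range(((y0+9)//10)*10,y1,10): cv2.putText(im,str(k),(0,int((k-y0+.5)*s)),0,.3,(0,255,255),1)
    cv2.imwrite(out,im)
def snap(n,name):
    cv2.imwrite(f"pics/{name}.png",cv2.cvtColor(arm.grab_frame(n),cv2.COLOR_RGB2BGR))
E
python3 -c "
from h import *
crop('pics/top0.png','pics/t0c.png',135,110,345,255,3.8)
crop('pics/side0.png','pics/s0c.png',165,140,405,290,3.3)
print(cam('top')[0])"
```

```text
{'fx': 376.898825486471, 'fy': 376.898825486471, 'cx': 263.4684645307835, 'cy': 188.7097427860238, 'position': array([0.2978, 0.0482, 1.2082]), 'rotation': array([-0.6825, -0.0701,  0.0734,  0.7238])}
```

View pics/t0c.png

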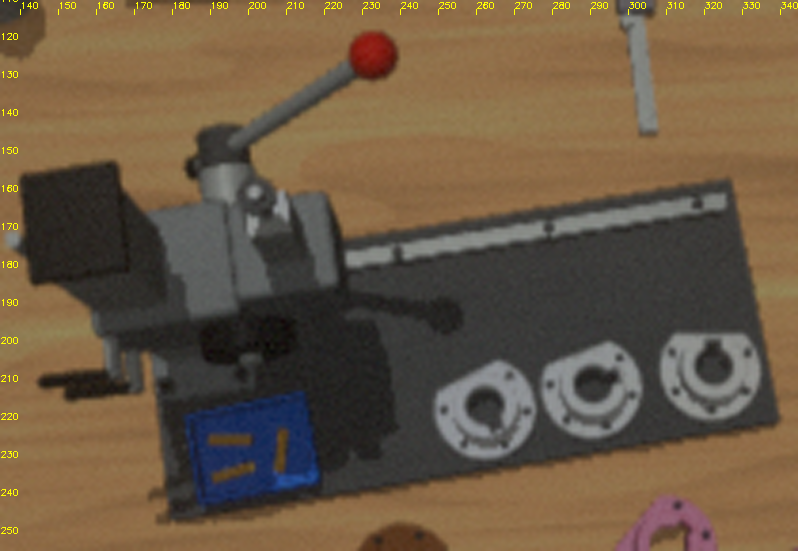

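View pics/s0c.png

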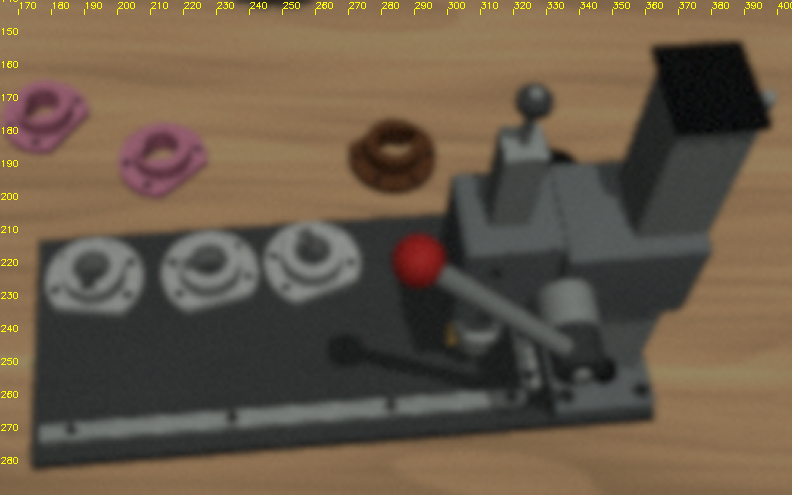

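```bash
python3 -c "
from h import *
crop('pics/top0.png','pics/t0d.png',245,185,345,240,8)
crop('pics/side0.png','pics/s0d.png',172,198,282,242,7)
"
```

```text
(no output)
```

View pics/t0d.png

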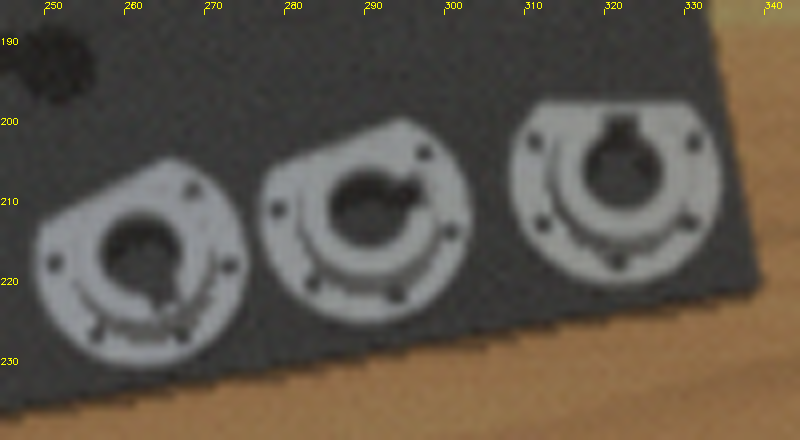

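View pics/s0d.png

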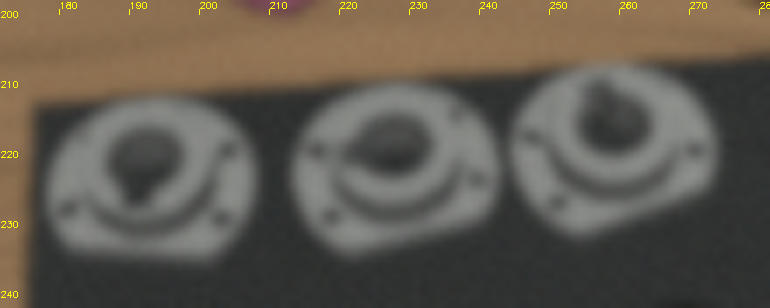

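```bash
cat > fit.py <<'E'
from h import *
from scipy.optimize import least_squares
obs=[('top',(31,-355,25),(325.9,164.3)),('top',(-155,-365,15),(339.4,220.7)),('top',(60,-365,15),(326.7,157)),('top',(-155,150,15),(178,247)),
('side',(31,-355,25),(176.8,269.1)),('side',(-155,-365,15),(176.8,213)),('side',(60,-365,15),(174.7,281.5)),
('top',(90,40-185*np.cos(.85),200+185*np.sin(.85)),(232.8,124.2)),('side',(90,40-185*np.cos(.85),200+185*np.sin(.85)),(291.6,218.5))]
def W(p,P):
    P=np.atleast_2d(P)/1000.; c,s=np.cos(p[2]),np.sin(p[2])
    return np.c_[p[0]+c*P[:,0]-s*P[:,1],p[1]+s*P[:,0]+c*P[:,1],P[:,2]]
if __name__=='__main__':
    def f(p): return np.concatenate([proj(n,W(p,P))[0]-uv for n,P,uv in obs])
    r=least_squares(f,[.55,.1,.1],loss='soft_l1'); print('press',r.x); print(f(r.x).reshape(-1,2))
    for cams in (['top'],['side'],['top','side']):
        ho=[('top',(31,-28.3,10),(295.3,199.4)),('top',(31,28.3,10),(277.8,207)),('top',(0,0,30),(290.4,210.7)),
        ('side',(31,-28.3,10),(222,234.1)),('side',(31,28.3,10),(242,228)),('side',(0,0,30),(228.1,218))]
        ho=[o for o in ho if o[0] in cams]
        def g(p): return np.concatenate([proj(n,W(p,np.add(P,(0,0,15))))[0]-uv for n,P,uv in ho])
        q=least_squares(g,[.5,-.05,.3]); print('hub',cams,q.x); print(g(q.x).reshape(-1,2).round(2).tolist())
    d=q.x[:2]-r.x[:2];a=r.x[2]; print('hub in press', 1e3*np.array([np.cos(a)*d[0]+np.sin(a)*d[1],-np.sin(a)*d[0]+np.cos(a)*d[1]]), np.degrees(q.x[2]-a),np.degrees(a))
E
python3 fit.py
```

```text
press [0.5441 0.1792 0.1028]
[[-0.36   -0.3084]
 [ 0.0655 -0.5341]
 [-0.3694 -1.076 ]
 [ 0.3248 -0.4838]
 [ 0.2885 -0.7307]
 [-0.7192 -0.9866]
 [-1.1461 -1.1193]
 [-1.1155 -0.0769]
 [ 0.0649 -0.0656]]
hub ['top'] [ 0.4615 -0.045   0.3409]
[[-0.77, 0.22], [0.42, -0.54], [0.35, 0.33]]
hub ['side'] [ 0.4648 -0.0413  0.362 ]
[[0.42, -0.33], [-0.64, -0.05], [0.21, 0.41]]
hub ['top', 'side'] [ 0.463 -0.043  0.352]
[[-1.58, -0.27], [-0.32, -0.85], [-0.34, -0.13], [-0.28, -0.94], [-1.29, -0.48], [-0.36, -0.12]]
hub in press [-103.4539 -212.7045] 14.278206606301024 5.889933397991739
```

```bash
cat > plan.py <<'E'
from h import *
PR=np.array([.5441,.1792,.1028]); G=.1592
Rp=R.from_euler('z',PR[2])
def w2p(X): return Rp.inv().apply(np.asarray(X)-[PR[0],PR[1],0])*1e3
def p2w(P): return Rp.apply(np.asarray(P)/1e3)+[PR[0],PR[1],0]
def cur():
    s=arm.read_state(); q=s['eef_rot']; return s,R.from_quat(np.r_[q[1:],q[0]])
def show():
    s,r=cur(); M=Rp.inv()*r; m=M.as_matrix()
    print('t',round(s['time_s'],2),'grip(press mm)',w2p(s['position']+r.apply([G,0,0])).round(1),'toolx',m[:,0].round(3),'toolz',m[:,2].round(3),'open',round(s['opening']*1e3,1),'F(press)',Rp.inv().apply(s['wrist_force']).round(1))
    print('  q',s['joint_pos'].round(2))
def plan(P,tilt=0,yaw=0,sgn=1):
    """grip pt at press P mm; tool x = down tilted by tilt deg toward +y press; tool z = sgn*press x, then yaw deg about vertical"""
    s,r=cur(); t=np.radians(tilt)
    x=np.array([0,np.sin(t),-np.cos(t)]); z=np.array([sgn,0,0.]); y=np.cross(z,x)
    T=Rp*R.from_euler('z',yaw,degrees=True)*R.from_matrix(np.c_[x,y,z])
    rv=(r.inv()*T).as_rotvec(degrees=True)
    pos=p2w(P)-T.apply([G,0,0])
    print('rotvec now(deg)',rv.round(2),' shift TCP in current tool axes mm',(1e3*r.inv().apply(pos-s['position'])).round(1),' in target tool axes',(1e3*T.inv().apply(pos-s['position'])).round(1), 'in target axes of grip pt', (1e3*T.inv().apply(p2w(P)-s['position']-r.apply([G,0,0]))).round(1))
E
python3 -c "
from plan import *
show()
for sg in (1,-1): plan((-103.5,-212.7,150),0,14.3,sg)"
```

```text
t 0.1 grip(press mm) [-465.1 -739.8  244.8] toolx [-0.     0.001 -1.   ] toolz [ 0.151 -0.988 -0.001] open 92.0 F(press) [-0.1  0.7  0.4]
  q [ 1.21  0.44  0.03  1.57 -0.01  1.13 -0.08]
rotvec now(deg) [-95.6   -0.07  -0.06]  shift TCP in current tool axes mm [  95.4  437.2 -466.4]  in target tool axes [ 94.8 421.7 480.6] in target axes of grip pt [ 94.8 421.5 480.6]
rotvec now(deg) [84.4  -0.06  0.06]  shift TCP in current tool axes mm [  95.4  437.2 -466.4]  in target tool axes [  94.8 -421.7 -480.6] in target axes of grip pt [  94.8 -421.5 -480.6]
```

>>> send_rows --series '[[[0,0.03,-0.03,0,0,0],[0,0.03,-0.03,0,0,0],[0,0.03,-0.03,0,0,0],[0,0.03,-0.03,0,0,0],[0,0.03,-0.03,0,0,0]]]' --claw 60

```text
time_s: 0.52
position: [0.2634, -0.4232, 0.4045]
eef_rot: [0.559, 0.433, 0.56, -0.432]
wrist_force: [0.8, -0.3, 0.4]
opening: 0.0707
```

>>> send_rows --series '[[[0,0.03,-0.03,0,0,0],[0,0.03,-0.03,0,0,0],[0,0.03,-0.03,0,0,0],[0,0.03,-0.03,0,0,0],[0,0.03,-0.03,0,0,0]]]'

```text
time_s: 0.93
position: [0.3688, -0.2435, 0.4047]
eef_rot: [0.559, 0.432, 0.559, -0.433]
wrist_force: [1.0, 0.1, 0.3]
opening: 0.0699
```

>>> send_rows --series '[[[0,0,0,-6.8,0,0],[0,0,0,-6.8,0,0],[0,0,0,-6.8,0,0],[0,0,0,-6.8,0,0],[0,0,0,-6.8,0,0]]]'

```text
time_s: 1.35
position: [0.3683, -0.2453, 0.4045]
eef_rot: [0.662, 0.248, 0.662, -0.248]
wrist_force: [-0.6, -0.3, 0.0]
opening: 0.0703
```

>>> send_rows --series '[[[0,0,0,-6.8,0,0],[0,0,0,-6.8,0,0],[0,0,0,-6.8,0,0],[0,0,0,-6.8,0,0],[0,0,0,-6.8,0,0]]]'

```text
time_s: 1.77
position: [0.3682, -0.2454, 0.4045]
eef_rot: [0.706, 0.044, 0.706, -0.044]
wrist_force: [0.6, 0.4, -0.3]
opening: 0.0704
```

```bash
python3 -c "
from plan import *
show()
plan((-103.5,-212.7,150),0,14.3)"
```

```text
t 1.77 grip(press mm) [-218.6 -404.3  245.3] toolx [-0.001  0.    -1.   ] toolz [ 0.975 -0.224 -0.001] open 70.4 F(press) [ 0.6  0.3 -0.3]
  q [ 0.77  0.16 -0.35  1.97  0.07  1.02  0.27]
rotvec now(deg) [-27.26  -0.03  -0.02]  shift TCP in current tool axes mm [ 95.3 212.5  69.2]  in target tool axes [ 95.3 157.3 158.8] in target axes of grip pt [ 95.3 157.2 158.9]
```

>>> send_rows --series '[[[0,0,0,-5.45,0,0],[0,0,0,-5.45,0,0],[0,0,0,-5.45,0,0],[0,0,0,-5.45,0,0],[0,0,0,-5.45,0,0]]]'

```text
time_s: 2.18
position: [0.3682, -0.2454, 0.4045]
eef_rot: [0.696, -0.123, 0.696, 0.124]
wrist_force: [-1.1, -0.4, -0.9]
opening: 0.0705
```

>>> send_rows --series '[[[0.01,0.0314,0.0318,0,0,0],[0.01,0.0314,0.0318,0,0,0],[0.01,0.0314,0.0318,0,0,0],[0.01,0.0314,0.0318,0,0,0],[0.01,0.0314,0.0318,0,0,0]]]'

```text
time_s: 2.6
position: [0.4562, -0.0604, 0.3588]
eef_rot: [0.697, -0.122, 0.697, 0.121]
wrist_force: [0.5, 0.6, -0.1]
opening: 0.0704
```

>>> send_rows --series '[[[0.02,0,0,0,0,0],[0.02,0,0,0,0,0],[0.02,0,0,0,0,0],[0.02,0,0,0,0,0],[0,0,0,0,0,0]]]'

```text
time_s: 3.02
position: [0.4545, -0.062, 0.2761]
eef_rot: [0.695, -0.121, 0.698, 0.123]
wrist_force: [-1.2, -0.4, -0.8]
opening: 0.07
```

```bash
python3 -c "
from plan import *
snap('top','t1');snap('side','s1')
show()
plan((-103.5,-212.7,48),0,14.3)
crop('pics/top_1.png' if 0 else 'pics/t1.png','pics/t1c.png',215,140,355,255,5)
crop('pics/s1.png','pics/s1c.png',165,120,325,285,3.6)
"
```

```text
t 3.12 grip(press mm) [-112.9 -230.7  119.9] toolx [-0.002  0.001 -1.   ] toolz [ 0.97   0.241 -0.002] open 70.2 F(press) [1.  0.1 1.1]
  q [ 0.41  0.38 -0.49  2.08  0.26  0.74  0.1 ]
rotvec now(deg) [-0.33 -0.09 -0.05]  shift TCP in current tool axes mm [71.9 15.3 13.3]  in target tool axes [71.9 15.3 13.3] in target axes of grip pt [71.9 15.1 13.6]
```

View pics/t1c.png

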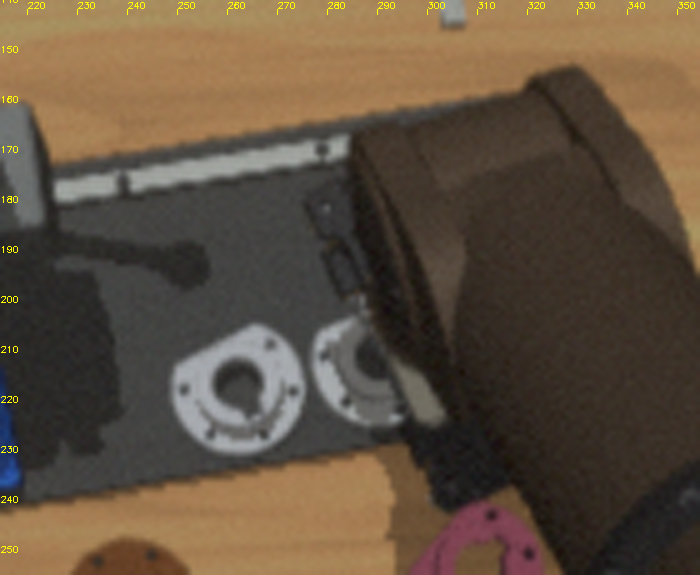

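View pics/s1c.png

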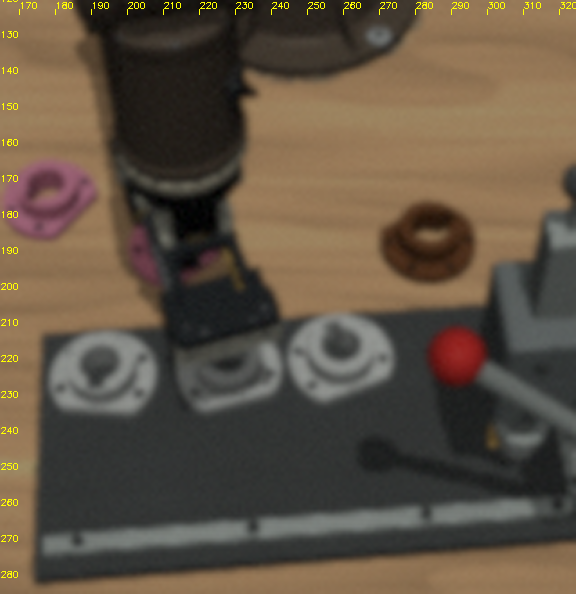

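>>> send_rows --series '[[[0,0.005,0.0045,0,0,0],[0,0.005,0.0045,0,0,0],[0.005,0.005,0.0045,0,0,0],[0.01,0,0,0,0,0],[0.01,0,0,0,0,0]]]'

```text
time_s: 3.53
position: [0.464, -0.0427, 0.254]
eef_rot: [0.697, -0.122, 0.696, 0.122]
wrist_force: [-0.8, -0.9, -0.2]
opening: 0.0702
```

>>> send_rows --series '[[[0.012,0,0,0,0,0],[0.012,0,0,0,0,0],[0.008,0,0,0,0,0],[0,0,0,0,0,0],[0,0,0,0,0,0]]]'

```text
time_s: 3.95
position: [0.4633, -0.0433, 0.2216]
eef_rot: [0.696, -0.122, 0.697, 0.122]
wrist_force: [0.2, -0.4, 0.6]
opening: 0.07
```

```bash
python3 -c "
from plan import *
snap('top','t2');snap('side','s2')
show()
plan((-103.5,-212.7,48),0,14.3)
crop('pics/t2.png','pics/t2c.png',255,180,335,245,8)
crop('pics/s2.png','pics/s2c.png',165,150,285,255,6)
"
```

```text
t 4.05 grip(press mm) [-102.7 -213.1   63.3] toolx [ 0. -0. -1.] toolz [0.97  0.241 0.   ] open 70.0 F(press) [ 0.3  0.1 -0.4]
  q [ 0.32  0.48 -0.44  2.12  0.35  0.61 -0.02]
rotvec now(deg) [-0.35  0.02  0.01]  shift TCP in current tool axes mm [15.3  0.5 -0.6]  in target tool axes [15.3  0.5 -0.6] in target axes of grip pt [15.3  0.6 -0.7]
```

View pics/t2c.png

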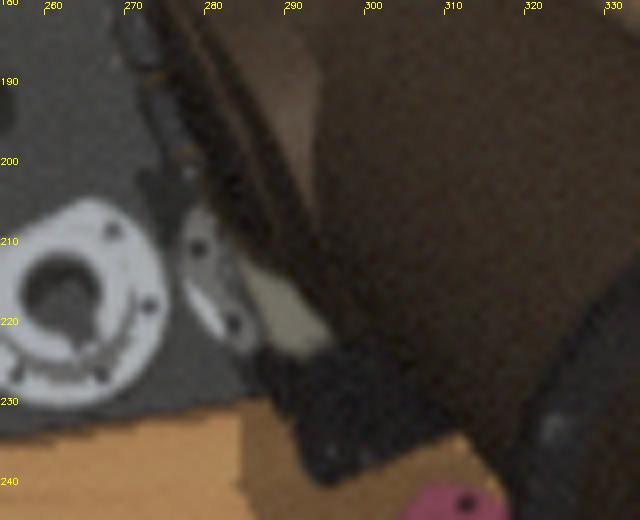

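View pics/s2c.png

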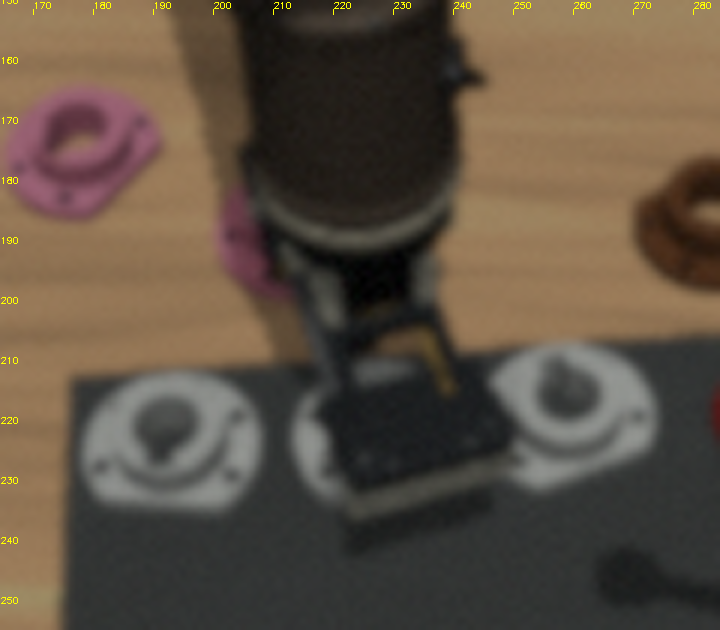

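```bash
python3 -c "
from plan import *
s,r=cur()
for x in (G-.047,G-.1):
  for y in (-.0375,.0375):
    for z in (.095,-.095):
      P=s['position']+r.apply([x,y,z]); print(x,y,z,proj('side',P)[0].round(0),proj('top',P)[0].round(0))
for z in (.035,.065,-.035,-.065): P=s['position']+r.apply([.178,0,z]); print('tip',z,proj('side',P)[0].round(0),proj('top',P)[0].round(0))
"
```

```text
0.11220000000000001 -0.0375 0.095 [223. 239.] [290. 173.]
0.11220000000000001 -0.0375 -0.095 [204. 182.] [317. 232.]
0.11220000000000001 0.0375 0.095 [251. 231.] [267. 183.]
0.11220000000000001 0.0375 -0.095 [230. 176.] [293. 242.]
0.0592 -0.0375 0.095 [222. 228.] [291. 169.]
0.0592 -0.0375 -0.095 [202. 171.] [319. 230.]
0.0592 0.0375 0.095 [251. 220.] [267. 179.]
0.0592 0.0375 -0.095 [229. 164.] [295. 241.]
tip 0.035 [231. 228.] [286. 200.]
tip 0.065 [234. 237.] [282. 192.]
tip -0.035 [224. 208.] [295. 221.]
tip -0.065 [221. 200.] [299. 230.]
```

>>> send_rows --series '[[[0.005,0,0,0,0,0],[0.005,0,0,0,0,0],[0.005,0,0,0,0,0],[0,0,0,0,0,0],[0,0,0,0,0,0]]]'

```text
time_s: 4.47
position: [0.4634, -0.0433, 0.2069]
eef_rot: [0.696, -0.122, 0.697, 0.122]
wrist_force: [0.3, 0.1, -0.3]
opening: 0.0705
```

>>> send_rows --series '[[[0,0,0,0,0,0],[0,0,0,0,0,0],[0,0,0,0,0,0],[0,0,0,0,0,0],[0,0,0,0,0,0]]]' --claw 160

```text
time_s: 4.88
position: [0.4634, -0.0434, 0.2073]
eef_rot: [0.696, -0.122, 0.697, 0.122]
wrist_force: [-1.3, -0.2, 3.6]
opening: 0.0533
```

>>> send_rows --series '[[[0,0,0,0,0,0],[0,0,0,0,0,0],[0,0,0,0,0,0],[0,0,0,0,0,0],[0,0,0,0,0,0]]]'

```text
time_s: 5.3
position: [0.4634, -0.0434, 0.2073]
eef_rot: [0.696, -0.122, 0.697, 0.122]
wrist_force: [-3.0, -1.6, 5.5]
opening: 0.0539
```

```bash
python3 -c "
from plan import *
show()"
```

```text
t 5.3 grip(press mm) [-103.2 -213.2   48.1] toolx [-0. -0. -1.] toolz [ 0.971  0.241 -0.001] open 53.9 F(press) [-3.2 -1.3  5.5]
  q [ 0.3   0.5  -0.42  2.13  0.37  0.58 -0.04]
```

>>> send_rows --series '[[[-0.004,0,0,0,0,0],[-0.004,0,0,0,0,0],[-0.004,0,0,0,0,0],[0,0,0,0,0,0],[0,0,0,0,0,0]]]'

```text
time_s: 5.72
position: [0.4638, -0.0433, 0.2195]
eef_rot: [0.697, -0.122, 0.696, 0.122]
wrist_force: [-0.7, -0.4, -4.7]
opening: 0.0535
```

```bash
python3 -c "
from plan import *
show(); snap('side','s3')
plan((0,-110,60),0,0)
crop('pics/s3.png','pics/s3c.png',165,150,325,285,5)"
```

```text
t 5.72 grip(press mm) [-102.6 -213.1   60.3] toolx [ 0.001 -0.    -1.   ] toolz [0.971 0.241 0.001] open 53.5 F(press) [-0.7 -0.3 -4.7]
  q [ 0.32  0.48 -0.44  2.12  0.35  0.61 -0.02]
rotvec now(deg) [13.95  0.02  0.  ]  shift TCP in current tool axes mm [  0.1  75.3 124.7]  in target tool axes [  0.1 103.1 102.9] in target axes of grip pt [  0.1 103.1 102.8]
```

View pics/s3c.png

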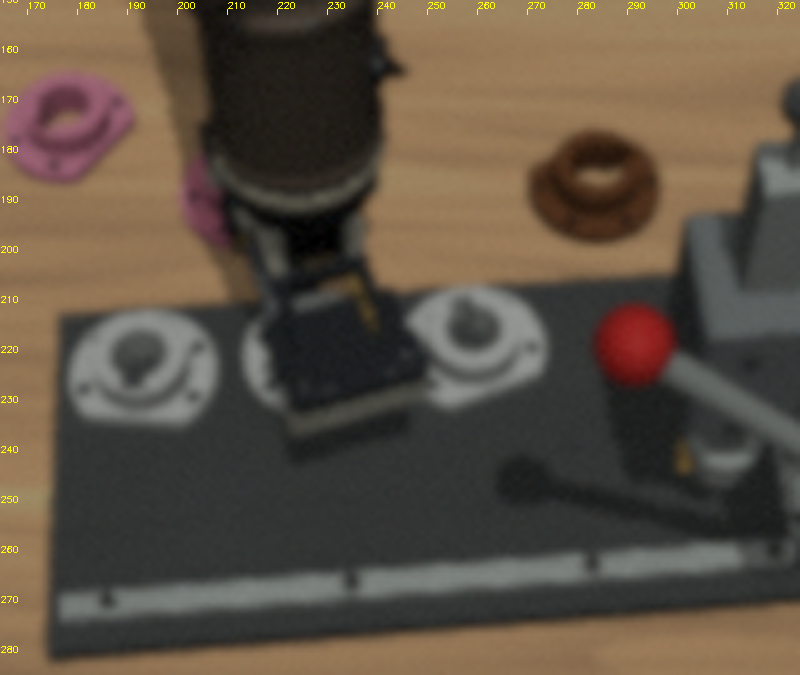

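>>> send_rows --series '[[[-0.005,-0.003,0.012,0,0,0],[0,-0.003,0.012,0,0,0],[0,-0.003,0.012,0,0,0],[0,0,0.012,0,0,0],[0,0.008,0.012,0,0,0]]]'

```text
time_s: 6.18
position: [0.5212, -0.0255, 0.2239]
eef_rot: [0.697, -0.121, 0.697, 0.121]
wrist_force: [0.1, 0.1, -4.9]
opening: 0.0533
```

>>> send_rows --series '[[[0,0.008,0.01,0,0,0],[0,0.008,0.01,0,0,0],[0,0.008,0.01,0,0,0],[0,0.008,0.01,0,0,0],[0,0.007,0.01,0,0,0]]]'

```text
time_s: 6.6
position: [0.5545, 0.0312, 0.2242]
eef_rot: [0.696, -0.122, 0.697, 0.122]
wrist_force: [0.8, 0.1, -5.3]
opening: 0.0529
```

>>> send_rows --series '[[[0,0,0,3.5,0,0],[0,0,0,3.5,0,0],[0,0,0,3.5,0,0],[0,0,0,3.5,0,0],[0,0,0,0,0,0]]]'

```text
time_s: 7.02
position: [0.5544, 0.0305, 0.2242]
eef_rot: [0.706, -0.035, 0.706, 0.035]
wrist_force: [0.1, 0.1, -4.6]
opening: 0.0534
```

```bash
python3 -c "
from plan import *
show(); snap('side','s4');snap('top','t4')
plan((-5,-115,48),0,0)
crop('pics/s4.png','pics/s4c.png',165,150,325,285,5)
crop('pics/t4.png','pics/t4c.png',200,130,350,250,5)"
```

```text
t 7.02 grip(press mm) [  -5. -149.   65.] toolx [-0. -0. -1.] toolz [ 1.    -0.003 -0.   ] open 53.4 F(press) [ 0.1  0.1 -4.6]
  q [ 0.11  0.57 -0.36  1.91  0.29  0.72 -0.32]
rotvec now(deg) [ 0.1  -0.    0.01]  shift TCP in current tool axes mm [17.  34.2  0.2]  in target tool axes [17.  34.2  0.1] in target axes of grip pt [17.  34.2  0.1]
```

View pics/s4c.png

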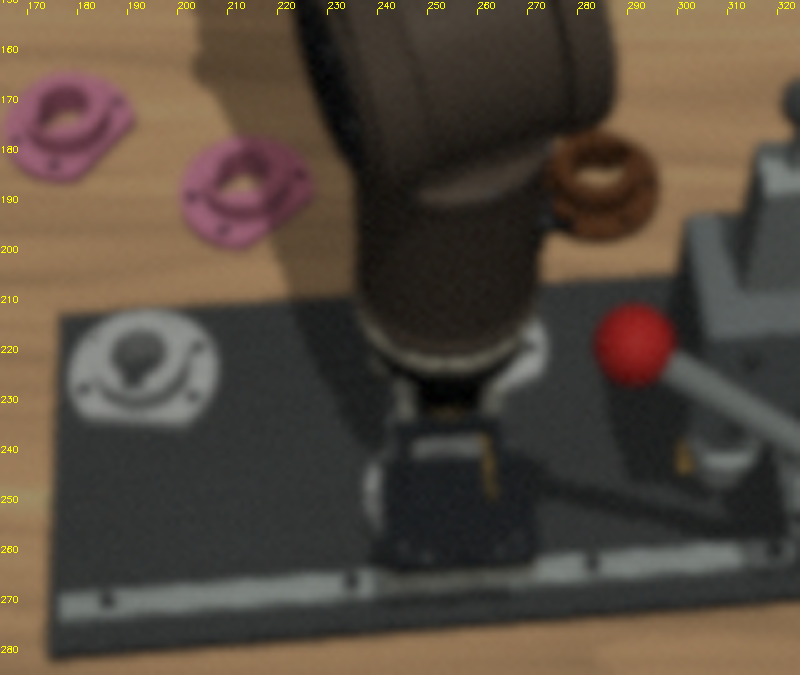

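View pics/t4c.png

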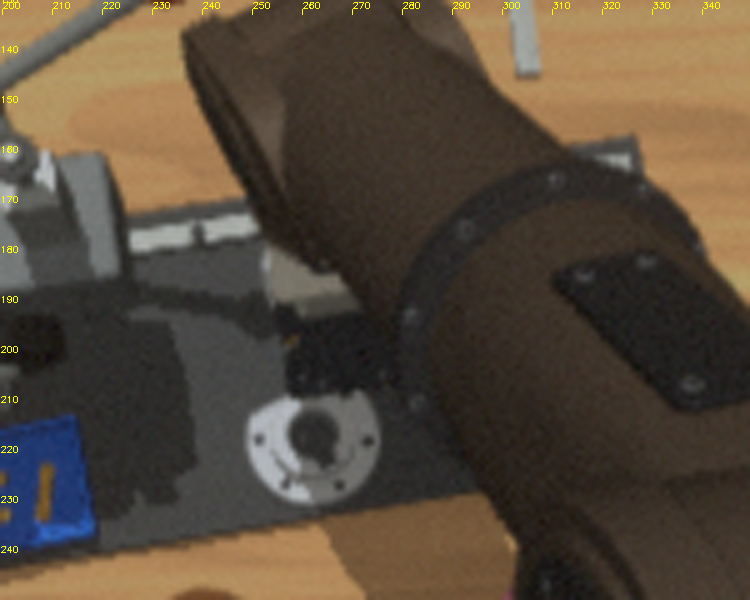

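```bash
python3 -c "
from plan import *
for z in (.25,.3,.35,.4,.45,.5,.55): 
  P=ray('top',(237.5,136),z)[0]; print(z,w2p(P).round(0),proj('side',P)[0].round(0))
print(w2p(arm.read_state()['position']))"; 
```

```text
0.25 [ 90. -90. 250.] [284. 240.]
0.3 [ 72. -91. 300.] [284. 221.]
0.35 [ 54. -92. 350.] [285. 200.]
0.4 [ 35. -93. 400.] [285. 178.]
0.45 [ 17. -93. 450.] [285. 153.]
0.5 [ -1. -94. 500.] [286. 126.]
0.55 [-19. -95. 550.] [286.  96.]
[  -5.1367 -149.1699  224.2229]
```

View pics/s4.png

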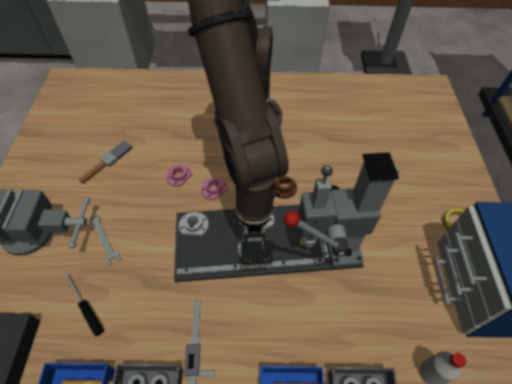

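View pics/t4.png

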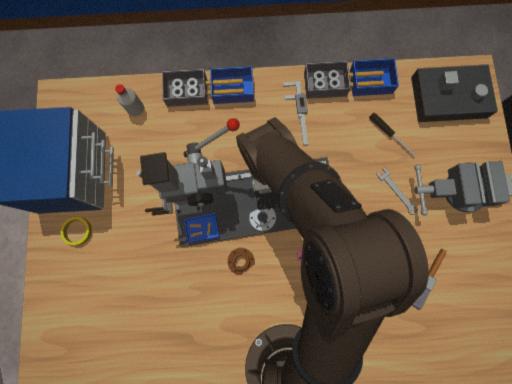

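>>> send_rows --series '[[[0.005,0.002,0,0,0,0],[0.005,0.002,0,0,0,0],[0.004,0.002,0,0,0,0],[0,0,0,0,0,0],[0,0,0,0,0,0]]]'

```text
time_s: 7.53
position: [0.5533, 0.0359, 0.2097]
eef_rot: [0.706, -0.036, 0.707, 0.036]
wrist_force: [-0.0, 0.0, -4.7]
opening: 0.0534
```

>>> send_rows --series '[[[0.001,0,0,0,0,0],[0.001,0,0,0,0,0],[0.001,0,0,0,0,0],[0,0,0,0,0,0],[0,0,0,0,0,0]]]'

```text
time_s: 7.95
position: [0.5537, 0.0356, 0.2074]
eef_rot: [0.706, -0.036, 0.706, 0.036]
wrist_force: [0.3, -1.2, -1.8]
opening: 0.0532
```

```bash
python3 -c "
from plan import *
show()"
```

```text
t 7.95 grip(press mm) [  -5.2 -143.8   48.2] toolx [ 0. -0. -1.] toolz [ 1.    -0.001  0.   ] open 53.2 F(press) [ 0.2 -1.2 -1.8]
  q [ 0.09  0.59 -0.35  1.92  0.31  0.68 -0.34]
```

>>> send_rows --series '[[[0.0003,0,0.0015,0,0,0],[0,0,0.0015,0,0,0],[0,0,0.001,0,0,0],[0,0,0.001,0,0,0],[0,0,0,0,0,0]]]'

```text
time_s: 8.37
position: [0.5554, 0.036, 0.2072]
eef_rot: [0.703, -0.037, 0.709, 0.035]
wrist_force: [-18.1, -2.2, 20.1]
opening: 0.0535
```

>>> send_rows --series '[[[0,0,0.001,0,0,0],[0,0,0.0005,0,0,0],[0,0,0,0,0,0],[0,0,0,0,0,0],[0,0,0,0,0,0]]]'

```text
time_s: 8.78
position: [0.5576, 0.0362, 0.2073]
eef_rot: [0.704, -0.037, 0.708, 0.036]
wrist_force: [-14.0, -1.7, 15.7]
opening: 0.0532
```

```bash
python3 -c "
from plan import *
show()"
```

```text
t 8.78 grip(press mm) [  -2.2 -143.8   48.1] toolx [-0.006 -0.001 -1.   ] toolz [ 1.    -0.001 -0.006] open 53.2 F(press) [-14.1  -0.3  15.7]
  q [ 0.09  0.6  -0.35  1.91  0.31  0.7  -0.34]
```

>>> send_rows --series '[[[-0.0007,0,0,0,0,0],[0,0,0,0,0,0],[0,0,0.0005,0,0,0],[0,0,0.0005,0,0,0],[0,0,0,0,0,0]]]'

```text
time_s: 9.2
position: [0.5586, 0.0362, 0.2074]
eef_rot: [0.704, -0.037, 0.708, 0.036]
wrist_force: [-12.6, -1.1, 8.3]
opening: 0.0535
```

```bash
python3 -c "
from plan import *
show()
snap('side','s5'); crop('pics/s5.png','pics/s5c.png',215,220,295,280,10)
snap('top','t5'); crop('pics/t5.png','pics/t5c.png',215,150,295,210,10)"
```

```text
t 9.2 grip(press mm) [  -1.3 -143.9   48.2] toolx [-0.006 -0.001 -1.   ] toolz [ 1.    -0.    -0.006] open 53.5 F(press) [-12.6   0.2   8.3]
  q [ 0.09  0.6  -0.35  1.9   0.31  0.7  -0.34]
```

View pics/s5c.png

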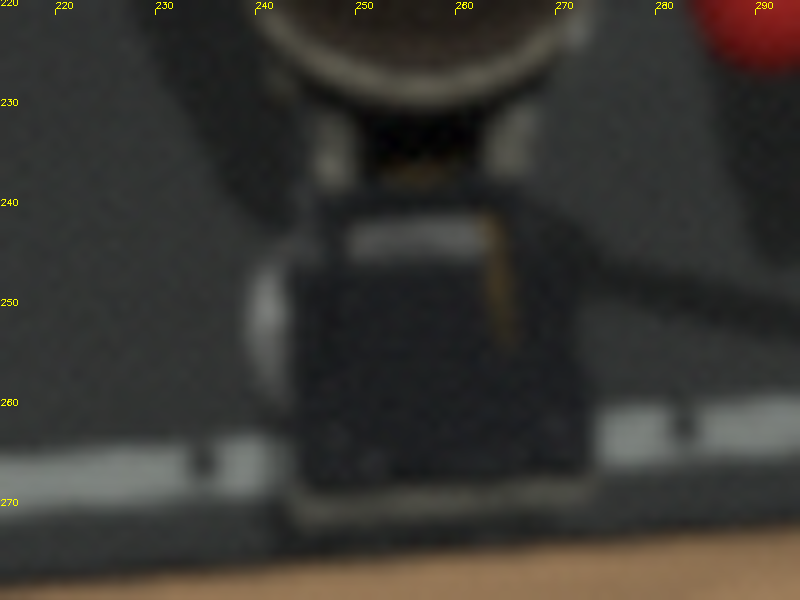

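View pics/t5c.png

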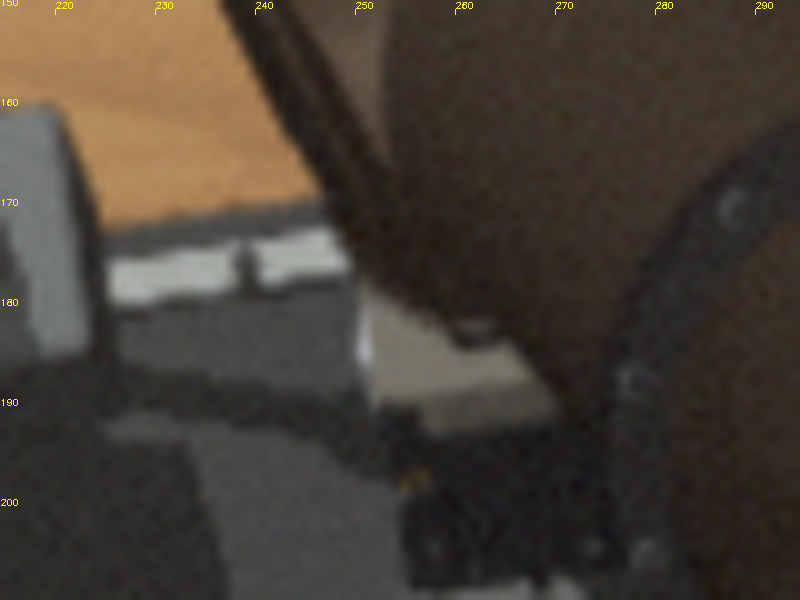

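>>> send_rows --series '[[[0,0,0,0,0,0],[0,0,0,0,0,0],[0,0,0,0,0,0],[0,0,0,0,0,0],[-0.005,0,0,0,0,0]]]' --claw 60

```text
time_s: 9.72
position: [0.5611, 0.0365, 0.2123]
eef_rot: [0.706, -0.036, 0.706, 0.036]
wrist_force: [0.1, 0.2, -0.2]
opening: 0.0701
```

>>> send_rows --series '[[[-0.02,0,0,0,0,0],[-0.02,0,0,0,0,0],[-0.02,-0.02,0,0,0,0],[-0.02,-0.02,0,0,0,0],[0,-0.02,0,0,0,0]]]'

```text
time_s: 10.13
position: [0.5686, -0.0232, 0.2971]
eef_rot: [0.709, -0.036, 0.704, 0.036]
wrist_force: [0.8, -0.1, -0.5]
opening: 0.0699
```

>>> send_rows --series '[[[0,-0.025,0,0,0,6],[0,-0.025,0,0,0,6],[0,-0.025,0,0,0,6],[0,-0.02,0,0,0,6],[0,-0.01,0,0,0,6]]]'

```text
time_s: 10.55
position: [0.5779, -0.1291, 0.2749]
eef_rot: [0.674, 0.15, 0.69, 0.217]
wrist_force: [-0.2, 0.1, -1.3]
opening: 0.0704
```

```bash
python3 -c "
from plan import *
show()
snap('side','s6'); crop('pics/s6.png','pics/s6c.png',165,170,325,285,5)
snap('top','t6'); crop('pics/t6.png','pics/t6c.png',195,150,345,250,5)"
```

```text
t 10.55 grip(press mm) [   2.8 -230.1  137.2] toolx [ 0.005  0.503 -0.865] toolz [ 1.    -0.005  0.003] open 70.4 F(press) [-0.2  0.1 -1.3]
  q [ 0.69  0.68 -0.62  1.69 -0.16  1.01  0.34]
```

View pics/s6c.png

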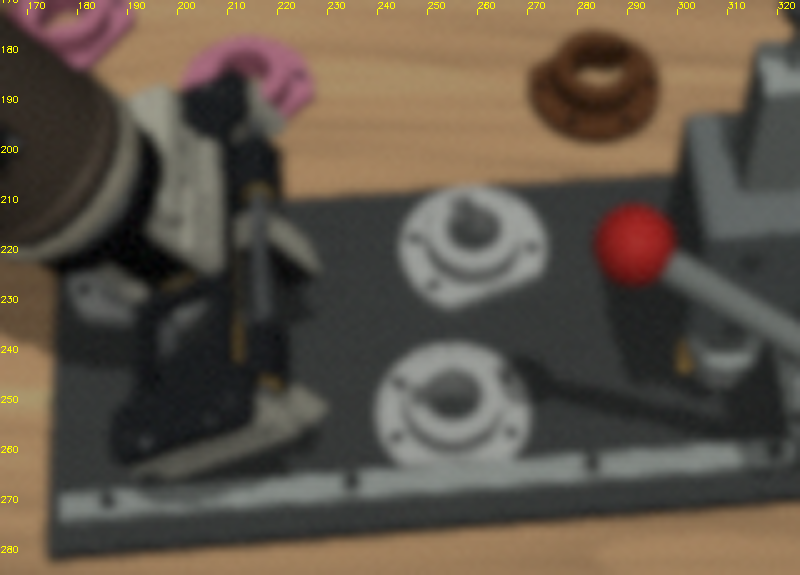

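View pics/t6c.png

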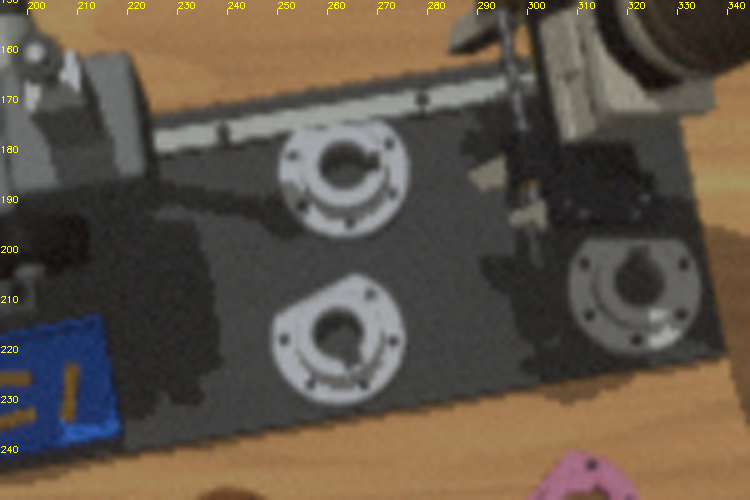

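```bash
python3 -c "
from plan import *
print(w2p(ray('top',(268.5,182.6),.045)[0]))
print(w2p(ray('side',(254.7,247.5),.045)[0]))
plan((-20,-232,38),25,0)"
```

```text
[  -4.588  -161.0306   45.    ]
[  -3.2172 -144.2044   45.    ]
rotvec now(deg) [-0.52  0.12 -5.13]  shift TCP in current tool axes mm [ 84.1 -35.1 -21.1]  in target tool axes [ 86.9 -27.3 -21.2] in target axes of grip pt [ 87.6 -41.5 -21.6]
```

>>> send_rows --series '[[[0,0,0,0,0,-2.5],[0,0,0,0,0,-2.5],[0,0,0,0,0,0],[0,0,0,0,0,0],[0,0,0,0,0,0]]]' --claw 255

```text
time_s: 11.07
position: [0.5777, -0.1238, 0.2753]
eef_rot: [0.682, 0.117, 0.697, 0.189]
wrist_force: [0.0, -0.7, -0.6]
opening: 0.0417
```

```bash
python3 -c "
from plan import *
show()
plan((-20,-232,38),25,0)"
```

```text
t 11.07 grip(press mm) [   2.3 -237.6  130.9] toolx [ 0.     0.422 -0.907] toolz [1.    0.001 0.001] open 41.7 F(press) [-0.1 -0.7 -0.6]
  q [ 0.64  0.65 -0.58  1.7  -0.1   0.98  0.3 ]
rotvec now(deg) [0.09 0.01 0.04]  shift TCP in current tool axes mm [ 86.6 -34.2 -22.4]  in target tool axes [ 86.6 -34.3 -22.3] in target axes of grip pt [ 86.6 -34.2 -22.3]
```

```bash
python3 -c "
from plan import *
crop('pics/s6.png','pics/s6d.png',230,232,290,272,13)
crop('pics/t6.png','pics/t6d.png',235,160,295,200,13)"
```

```text
(no output)
```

View pics/s6d.png

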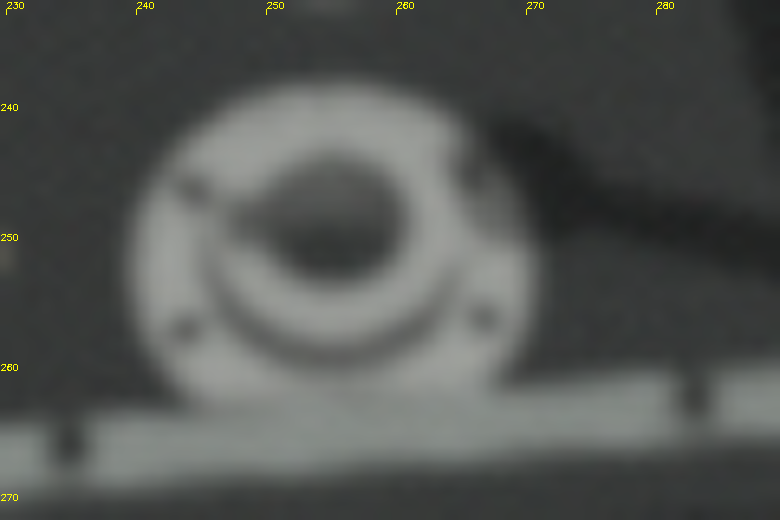

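View pics/t6d.png

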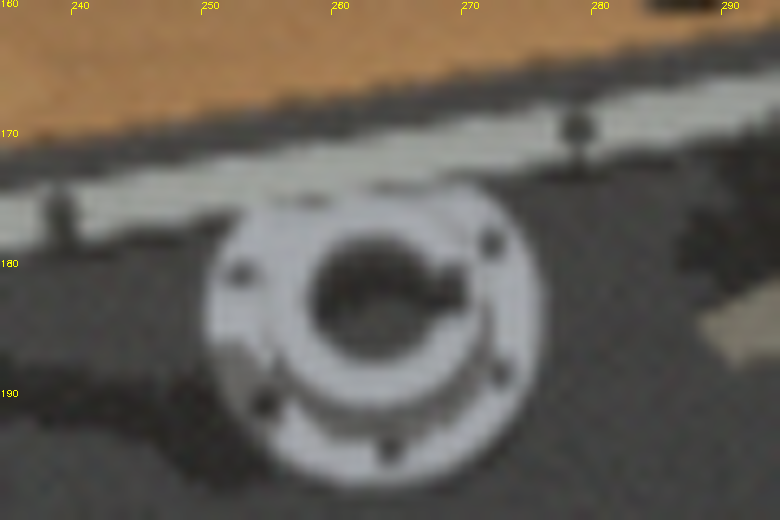

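>>> send_rows --series '[[[0,-0.012,-0.008,0,0,0],[0.01,-0.012,-0.008,0,0,0],[0.02,-0.01,-0.008,0,0,0],[0.02,0,0,0,0,0],[0.015,0,0,0,0,0]]]'

```text
time_s: 11.48
position: [0.5525, -0.1325, 0.1993]
eef_rot: [0.681, 0.118, 0.698, 0.187]
wrist_force: [0.3, 0.6, -0.5]
opening: 0.0083
```

>>> send_rows --series '[[[0.01,0,0,0,0,0],[0.005,0,0,0,0,0],[0,0,0,0,0,0],[0,0,0,0,0,0],[0,0,0,0,0,0]]]'

```text
time_s: 11.9
position: [0.5538, -0.1251, 0.1884]
eef_rot: [0.682, 0.118, 0.697, 0.188]
wrist_force: [0.3, -0.6, -0.4]
opening: 0.0005
```

```bash
python3 -c "
from plan import *
show()
plan((-22,-222,38),25,0)
snap('side','s7'); crop('pics/s7.png','pics/s7c.png',165,170,325,285,5)
snap('top','t7'); crop('pics/t7.png','pics/t7c.png',195,150,345,250,5)"
```

```text
t 11.9 grip(press mm) [ -21.4 -236.5   44.1] toolx [ 0.002  0.422 -0.907] toolz [ 1.    -0.001  0.001] open 0.5 F(press) [ 0.2 -0.6 -0.4]
  q [ 0.64  0.74 -0.56  1.81 -0.07  0.8   0.33]
rotvec now(deg) [-0.04  0.09  0.04]  shift TCP in current tool axes mm [11.6 10.4 -0.4]  in target tool axes [11.6 10.4 -0.4] in target axes of grip pt [11.6 10.5 -0.6]
```

View pics/s7c.png

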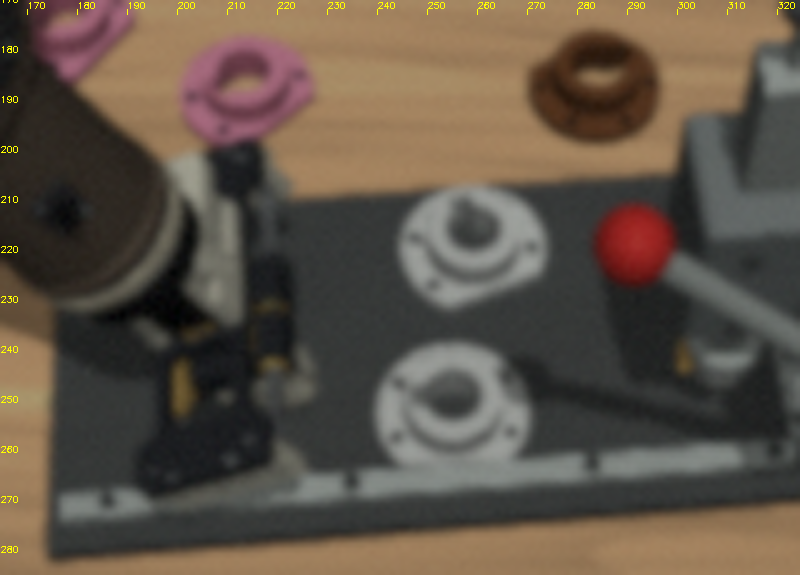

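View pics/t7c.png

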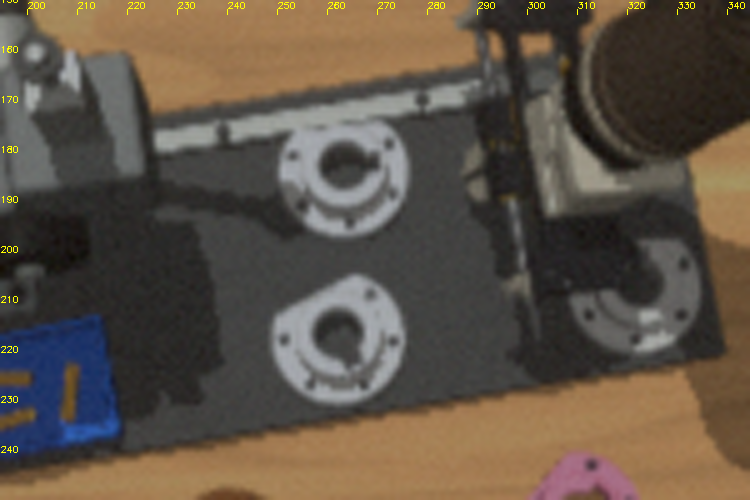

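>>> send_rows --series '[[[0.004,0.003,0,0,0,0],[0.004,0.003,0,0,0,0],[0.003,0.002,0,0,0,0],[0,0,0,0,0,0],[0,0,0,0,0,0]]]'

```text
time_s: 12.42
position: [0.5521, -0.1122, 0.1811]
eef_rot: [0.681, 0.117, 0.697, 0.188]
wrist_force: [-0.4, 0.7, -0.4]
opening: 0.0002
```

>>> send_rows --series '[[[0.0021,0.0045,0,0,0,0],[0.0021,0.0045,0,0,0,0],[0.0021,0.0045,0,0,0,0],[0.0021,0.0045,0,0,0,0],[0,0,0,0,0,0]]]'

```text
time_s: 12.83
position: [0.5499, -0.0913, 0.1813]
eef_rot: [0.681, 0.117, 0.697, 0.189]
wrist_force: [0.4, 0.1, 0.2]
opening: 0.0006
```

```bash
python3 -c "
from plan import *
show()"
```

```text
t 12.83 grip(press mm) [ -22.  -202.3   37.1] toolx [-0.     0.423 -0.906] toolz [ 1.     0.001 -0.   ] open 0.6 F(press) [0.5 0.  0.2]
  q [ 0.6   0.74 -0.57  1.85 -0.08  0.74  0.3 ]
```

>>> send_rows --series '[[[0.0021,0.0045,0,0,0,0],[0.0021,0.0045,0,0,0,0],[0.0021,0.0045,0,0,0,0],[0.0021,0.0045,0,0,0,0],[0.0021,0.0045,0,0,0,0]]]'

```text
time_s: 13.25
position: [0.5474, -0.0701, 0.1809]
eef_rot: [0.682, 0.117, 0.698, 0.186]
wrist_force: [-1.1, -9.2, 3.7]
opening: 0.0002
```

>>> send_rows --series '[[[0.0021,0.0045,0,0,0,0],[0.0021,0.0045,0,0,0,0],[0.0021,0.0045,0,0,0,0],[0.0021,0.0045,0,0,0,0],[0.0021,0.0045,0,0,0,0]]]'

```text
time_s: 13.67
position: [0.5449, -0.0454, 0.1809]
eef_rot: [0.682, 0.117, 0.698, 0.186]
wrist_force: [-2.5, -8.8, 4.2]
opening: 0.0005
```

```bash
python3 -c "
from plan import *
show()
snap('side','s8'); crop('pics/s8.png','pics/s8c.png',165,170,325,285,5)
snap('top','t8'); crop('pics/t8.png','pics/t8c.png',195,150,345,250,5)"
```

```text
t 13.67 grip(press mm) [ -22.2 -156.6   36.4] toolx [ 0.001  0.42  -0.907] toolz [ 1.    -0.003 -0.001] open 0.5 F(press) [-3.4 -8.5  4.2]
  q [ 0.53  0.73 -0.58  1.89 -0.09  0.68  0.24]
```

View pics/s8c.png

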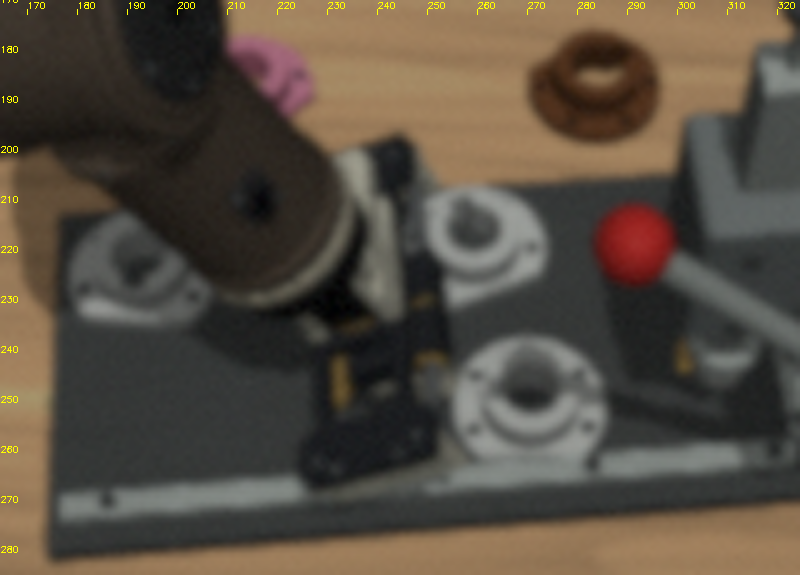

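View pics/t8c.png

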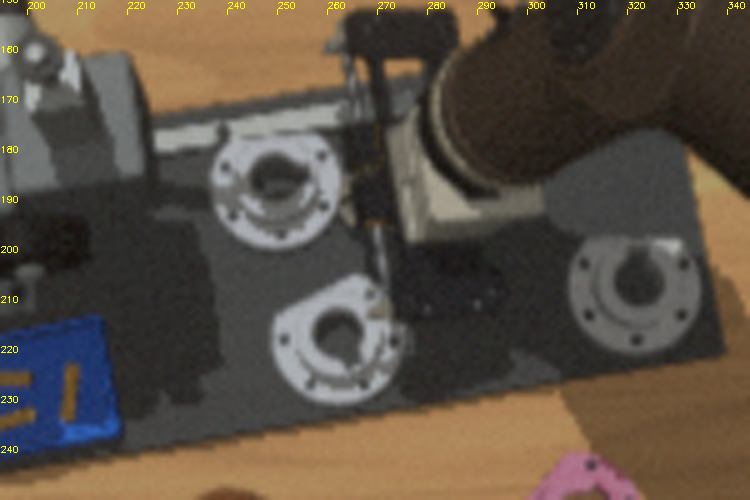

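```bash
python3 -c "
from plan import *
crop('pics/s8.png','pics/s8d.png',225,225,295,272,11)
crop('pics/t8.png','pics/t8d.png',225,160,285,210,13)"
```

```text
(no output)
```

View pics/s8d.png

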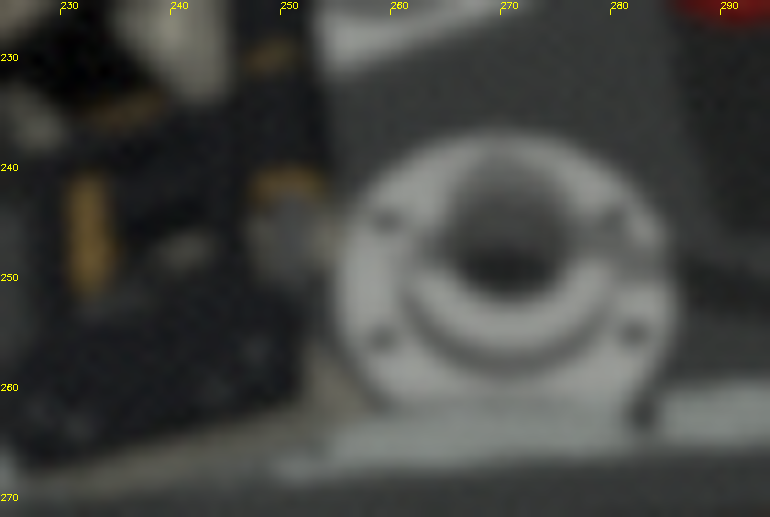

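View pics/t8d.png

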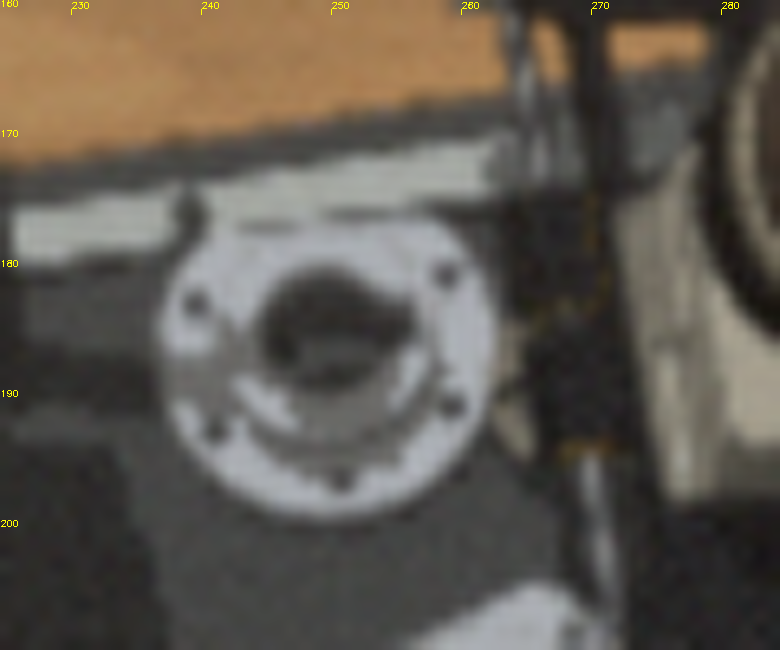

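>>> send_rows --series '[[[-0.0021,-0.0045,0,0,0,0],[-0.0021,-0.0045,0,0,0,0],[0,0,0.006,0,0,0],[0,0,0.006,0,0,0],[0,0,0.006,0,0,0]]]' --claw 204

```text
time_s: 14.18
position: [0.5649, -0.0516, 0.1812]
eef_rot: [0.682, 0.118, 0.697, 0.188]
wrist_force: [-0.3, 0.0, -1.3]
opening: 0.0185
```

```bash
python3 -c "
from plan import *
show()
snap('side','s9'); crop('pics/s9.png','pics/s9d.png',225,225,295,272,11)
snap('top','t9'); crop('pics/t9.png','pics/t9d.png',225,160,285,210,13)"
```

```text
t 14.18 grip(press mm) [  -2.9 -164.4   36.9] toolx [ 0.001  0.423 -0.906] toolz [ 1.    -0.001  0.001] open 18.5 F(press) [-0.3  0.  -1.3]
  q [ 0.52  0.75 -0.57  1.84 -0.09  0.72  0.24]
```

View pics/s9d.png

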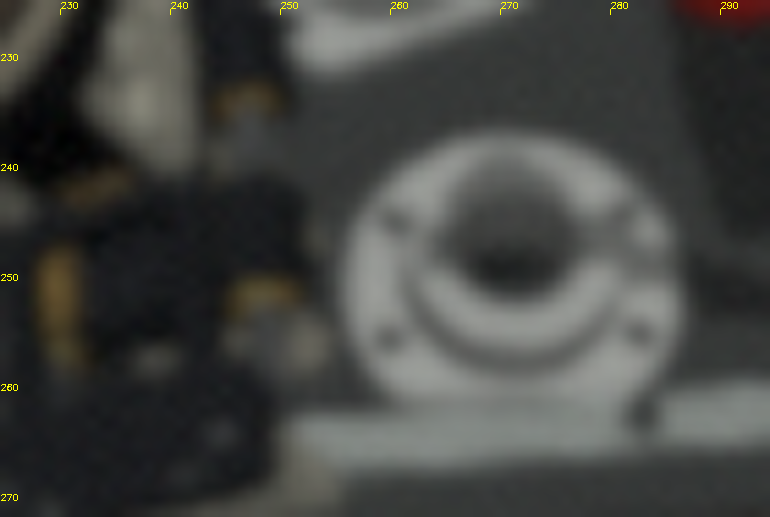

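View pics/t9d.png

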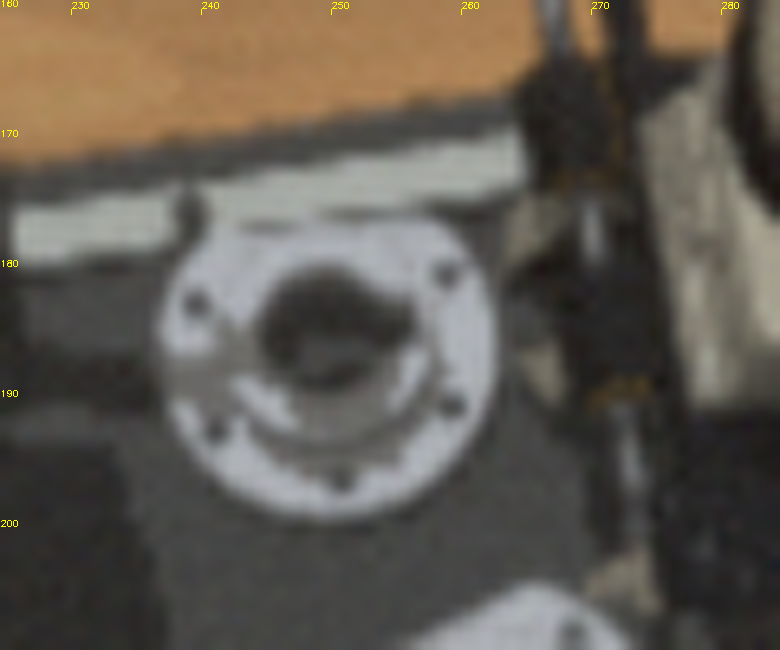

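>>> send_rows --series '[[[0.0021,0.0045,0,0,0,0],[0.0021,0.0045,0,0,0,0],[0.0021,0.0045,0,0,0,0],[0.0021,0.0045,0,0,0,0],[0.0021,0.0045,0,0,0,0]]]'

```text
time_s: 14.7
position: [0.5613, -0.0266, 0.181]
eef_rot: [0.682, 0.118, 0.697, 0.188]
wrist_force: [-0.3, -4.1, -0.4]
opening: 0.0185
```

>>> send_rows --series '[[[0.0021,0.0045,0,0,0,0],[0.0021,0.0045,0,0,0,0],[0.0021,0.0045,0,0,0,0],[0.0021,0.0045,0,0,0,0],[0.0021,0.0045,0,0,0,0]]]'

```text
time_s: 15.12
position: [0.5588, -0.0017, 0.181]
eef_rot: [0.682, 0.118, 0.697, 0.188]
wrist_force: [0.2, -2.9, -0.2]
opening: 0.0183
```

```bash
python3 -c "
from plan import *
show()
snap('side','s10'); crop('pics/s10.png','pics/s10d.png',235,200,325,272,8)
snap('top','t10'); crop('pics/t10.png','pics/t10d.png',205,150,285,210,10)"
```

```text
t 15.12 grip(press mm) [  -3.9 -114.2   36.8] toolx [ 0.     0.423 -0.906] toolz [ 1.    -0.001 -0.   ] open 18.3 F(press) [-0.1 -2.9 -0.2]
  q [ 0.45  0.73 -0.57  1.88 -0.1   0.66  0.17]
```

View pics/s10d.png

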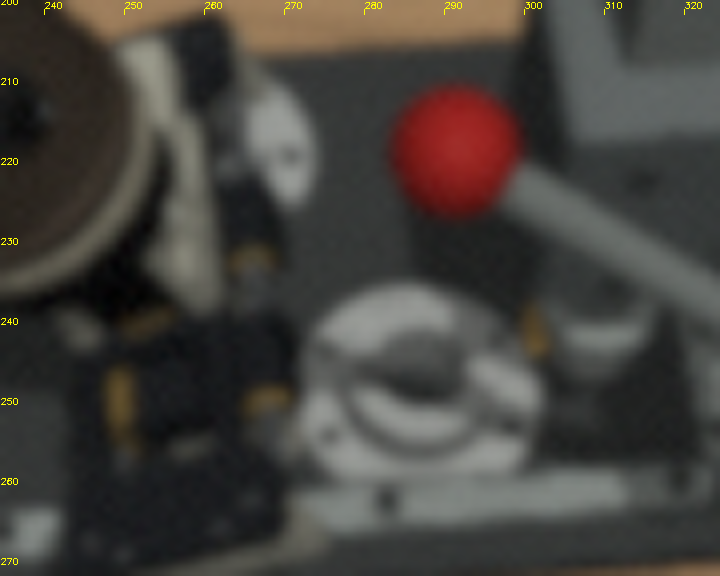

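View pics/t10d.png

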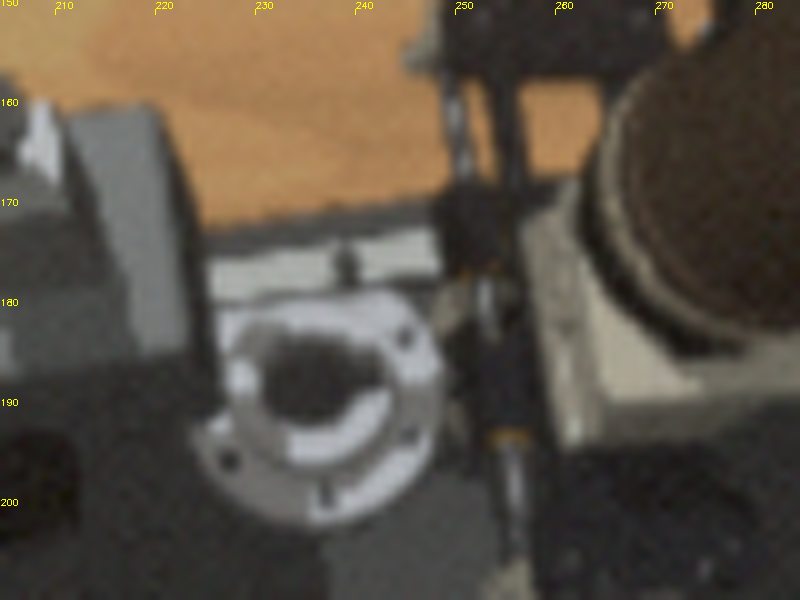

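>>> send_rows --series '[[[0.0021,0.0045,0,0,0,0],[0.0021,0.0045,0,0,0,0],[0.0021,0.0045,0,0,0,0],[0.0021,0.0045,0,0,0,0],[0.0021,0.0045,0,0,0,0]]]'

```text
time_s: 15.63
position: [0.5564, 0.0227, 0.1811]
eef_rot: [0.682, 0.118, 0.697, 0.188]
wrist_force: [0.6, -3.8, 0.6]
opening: 0.0184
```

>>> send_rows --series '[[[0.0021,0.0045,0,0,0,0],[0.0021,0.0045,0,0,0,0],[0.0021,0.0045,0,0,0,0],[0.0013,0.0027,0,0,0,0],[0,0,0,0,0,0]]]'

```text
time_s: 16.05
position: [0.5543, 0.0414, 0.1811]
eef_rot: [0.681, 0.117, 0.697, 0.189]
wrist_force: [0.1, -1.5, -0.2]
opening: 0.0183
```

```bash
python3 -c "
from plan import *
show()
snap('side','s11'); crop('pics/s11.png','pics/s11d.png',255,200,345,272,8)
snap('top','t11'); crop('pics/t11.png','pics/t11d.png',185,150,265,210,10)"
```

```text
t 16.05 grip(press mm) [ -4.  -70.7  36.9] toolx [-0.     0.423 -0.906] toolz [ 1.     0.001 -0.   ] open 18.3 F(press) [-0.1 -1.5 -0.2]
  q [ 0.38  0.72 -0.58  1.9  -0.11  0.62  0.12]
```

View pics/s11d.png

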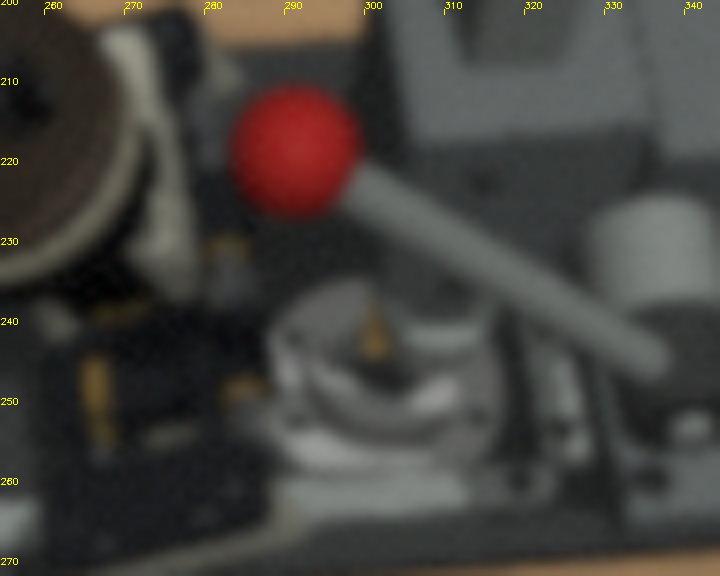

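View pics/t11d.png

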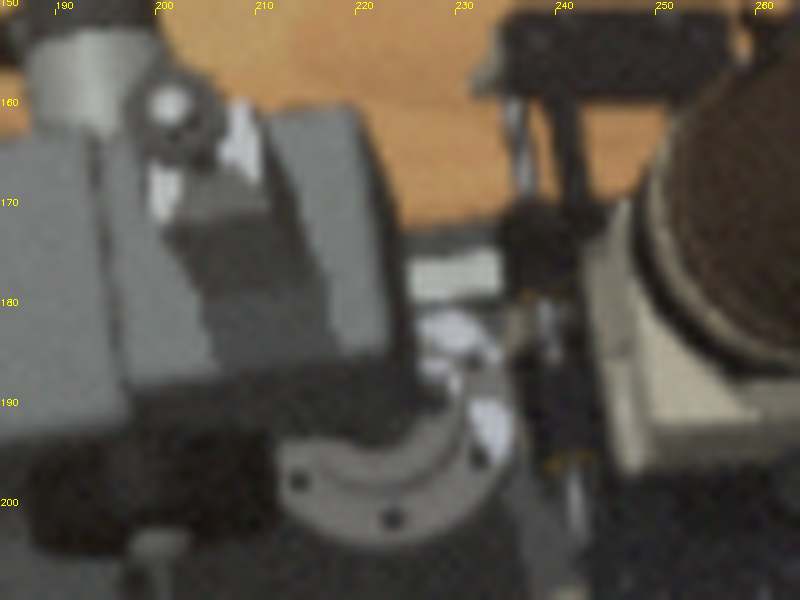

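>>> send_rows --series '[[[0.001,0.0022,0,0,0,0],[0.001,0.0022,0,0,0,0],[0.001,0.0022,0,0,0,0],[0.001,0.0022,0,0,0,0],[0,0,0,0,0,0]]]'

```text
time_s: 16.57
position: [0.5535, 0.0504, 0.1812]
eef_rot: [0.682, 0.118, 0.697, 0.188]
wrist_force: [-0.1, -2.0, -0.5]
opening: 0.0182
```

>>> send_rows --series '[[[0.0005,0.0011,0,0,0,0],[0.0005,0.0011,0,0,0,0],[0,0,0,0,0,0],[0,0,0,0,0,0],[0,0,0,0,0,0]]]'

```text
time_s: 16.98
position: [0.5533, 0.0524, 0.1811]
eef_rot: [0.682, 0.118, 0.697, 0.188]
wrist_force: [0.3, -2.3, 0.7]
opening: 0.0187
```

```bash
python3 -c "
from plan import *
show()"
```

```text
t 16.98 grip(press mm) [ -3.8 -59.8  36.9] toolx [ 0.     0.423 -0.906] toolz [ 1.    -0.001 -0.   ] open 18.7 F(press) [ 0.  -2.3  0.7]
  q [ 0.36  0.72 -0.58  1.91 -0.12  0.61  0.1 ]
```

>>> send_rows --series '[[[0.0005,0.0011,0,0,0,0],[0.0005,0.0011,0,0,0,0],[0,0,0,0,0,0],[0,0,0,0,0,0],[0,0,0,0,0,0]]]'

```text
time_s: 17.4
position: [0.5532, 0.0536, 0.1811]
eef_rot: [0.682, 0.118, 0.697, 0.187]
wrist_force: [-1.0, -8.3, 2.5]
opening: 0.0184
```

>>> send_rows --series '[[[0.0005,0.0011,0,0,0,0],[0.0005,0.0011,0,0,0,0],[0,0,0,0,0,0],[0,0,0,0,0,0],[0,0,0,0,0,0]]]'

```text
time_s: 17.82
position: [0.5532, 0.0543, 0.181]
eef_rot: [0.682, 0.117, 0.697, 0.186]
wrist_force: [-1.1, -14.4, 6.2]
opening: 0.0181
```

```bash
python3 -c "
from plan import *
show()"
```

```text
t 17.82 grip(press mm) [ -3.6 -58.4  36.5] toolx [ 0.001  0.419 -0.908] toolz [ 1.    -0.004 -0.   ] open 18.1 F(press) [ -2.6 -14.2   6.2]
  q [ 0.35  0.72 -0.57  1.91 -0.12  0.6   0.09]
```

>>> send_rows --series '[[[0,0,0.001,0,0,0],[0,0,0.001,0,0,0],[0,0,0.001,0,0,0],[0,0,0,0,0,0],[0,0,0,0,0,0]]]'

```text
time_s: 18.23
position: [0.5546, 0.0546, 0.1807]
eef_rot: [0.681, 0.117, 0.699, 0.186]
wrist_force: [-6.8, -17.5, 11.4]
opening: 0.0186
```

```bash
python3 -c "
from plan import *
show()
snap('side','s12'); crop('pics/s12.png','pics/s12d.png',265,215,335,272,11)"
```

```text
t 18.23 grip(press mm) [ -2.8 -58.2  36.2] toolx [-0.003  0.42  -0.908] toolz [ 1.    -0.002 -0.004] open 18.6 F(press) [ -8.5 -16.7  11.4]
  q [ 0.35  0.72 -0.57  1.9  -0.12  0.61  0.09]
```

View pics/s12d.png

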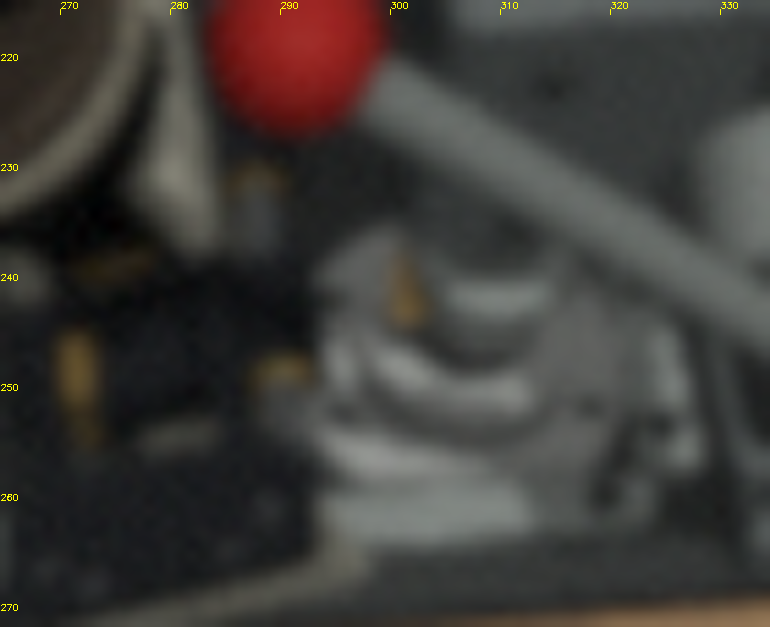

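>>> send_rows --series '[[[-0.0021,-0.0045,0,0,0,0],[-0.0042,-0.0091,0,0,0,0],[-0.0084,-0.0182,0,0,0,0],[-0.0084,-0.0182,0,0,0,0],[-0.0084,-0.0182,0,0,0,0]]]'

```text
time_s: 18.7
position: [0.5637, -0.0177, 0.1811]
eef_rot: [0.682, 0.118, 0.697, 0.189]
wrist_force: [0.5, 0.4, -0.2]
opening: 0.0183
```

>>> send_rows --series '[[[-0.0084,-0.0182,0,0,0,0],[-0.0084,-0.0182,0,0,0,0],[-0.02,-0.0182,0,0,0,0],[-0.03,0,0,0,0,0],[-0.03,0,0,0,0,0]]]'

```text
time_s: 19.12
position: [0.5723, -0.1088, 0.2453]
eef_rot: [0.681, 0.119, 0.698, 0.188]
wrist_force: [0.7, -0.1, 0.1]
opening: 0.0181
```

```bash
python3 -c "
from plan import *
show()
plan((90,-160,400),0,0)
snap('side','s13'); crop('pics/s13.png','pics/s13d.png',265,215,335,272,11)
snap('top','t13'); crop('pics/t13.png','pics/t13d.png',175,120,285,215,7)"
```

```text
t 19.12 grip(press mm) [  -1.7 -221.9  101.2] toolx [-0.001  0.424 -0.906] toolz [ 1.    -0.002 -0.002] open 18.1 F(press) [ 0.7 -0.1  0.1]
  q [ 0.61  0.68 -0.58  1.75 -0.09  0.91  0.29]
rotvec now(deg) [ -0.14  -0.1  -25.09]  shift TCP in current tool axes mm [-229.5  250.5   90.6]  in target tool axes [-313.9  129.4   91.5] in target axes of grip pt [-298.8   61.9   91.7]
```

View pics/s13d.png

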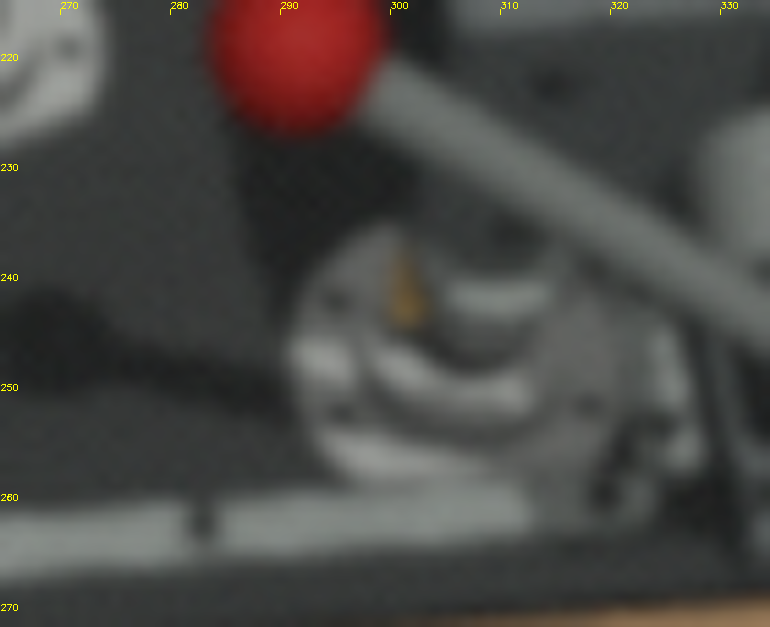

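View pics/t13d.png

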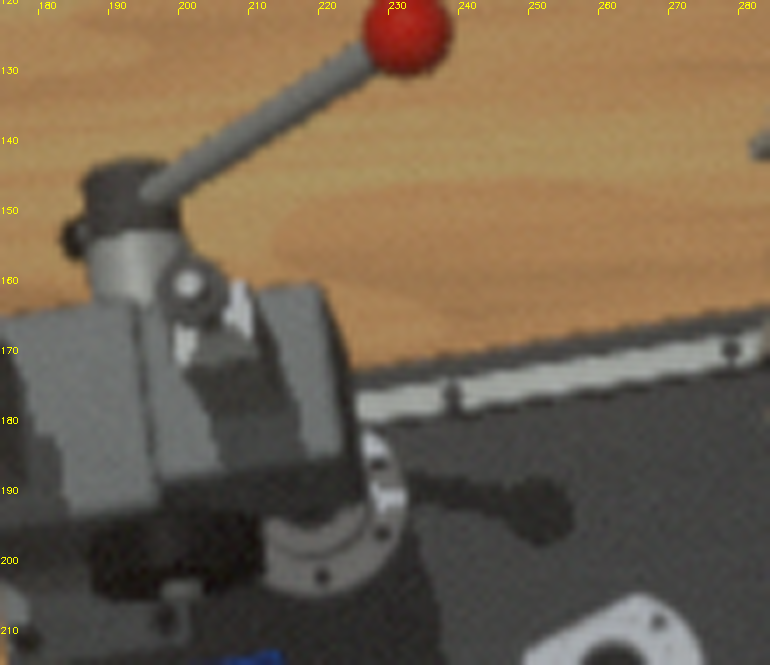

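```bash
python3 -c "
from plan import *
from scipy.optimize import least_squares
def tri(a,b):
  r=least_squares(lambda X: np.r_[proj('top',X)[0]-a,proj('side',X)[0]-b],[.6,.1,.3]); return w2p(r.x).round(1),r.fun.round(2)
print('knob',tri((232.7,124.1),(291.5,218.2)))
print('post',tri((202,160),(325.5,170)))
"
```

```text
knob (array([ 89.7, -83.3, 339.5]), array([-0.54, -0.  , -0.43, -0.  ]))
post (array([  1.4,  -3. , 371.7]), array([ 0.04,  0.  ,  0.04, -0.  ]))
```

>>> send_rows --series '[[[-0.03,0.015,0.005,0,0,-5],[-0.03,0.015,0.005,0,0,-5],[-0.03,0.015,0.005,0,0,-5],[-0.03,0.012,0.005,0,0,-5],[-0.03,0.01,0.005,0,0,-5]]]' --claw 110

```text
time_s: 19.63
position: [0.595, -0.0785, 0.4094]
eef_rot: [0.707, -0.037, 0.706, 0.035]
wrist_force: [0.3, 0.7, -0.8]
opening: 0.0469
```

```bash
python3 -c "
from plan import *
show()
plan((90,-160,400),0,0)"
```

```text
t 19.63 grip(press mm) [  24.4 -262.2  250.2] toolx [ 0.001 -0.004 -1.   ] toolz [ 1.    -0.001  0.001] open 46.9 F(press) [ 0.4  0.7 -0.8]
  q [ 0.33  0.43 -0.42  1.6   0.19  1.15 -0.03]
rotvec now(deg) [-0.03  0.07  0.21]  shift TCP in current tool axes mm [-150.1  101.1   65.9]  in target tool axes [-149.8  101.6   65.8] in target axes of grip pt [-149.8  102.2   65.6]
```

>>> send_rows --series '[[[-0.03,0,0.006,0,0,0],[-0.03,0.01,0.007,0,0,0],[-0.03,0.015,0.007,0,0,0],[-0.03,0.02,0.007,0,0,0],[-0.03,0.02,0.007,0,0,0]]]' --claw 95

```text
time_s: 20.05
position: [0.6221, -0.0102, 0.5586]
eef_rot: [0.706, -0.036, 0.706, 0.036]
wrist_force: [0.9, 0.5, 0.2]
opening: 0.0573
```

>>> send_rows --series '[[[0,0.022,0.007,0,0,0],[0,0.022,0.007,0,0,0],[0,0.022,0.007,0,0,0],[0,0.022,0.007,0,0,0],[0,0.022,0.004,0,0,0]]]'

```text
time_s: 20.47
position: [0.6431, 0.1032, 0.5567]
eef_rot: [0.706, -0.036, 0.707, 0.037]
wrist_force: [-0.1, -0.4, -0.6]
opening: 0.0577
```

>>> send_rows --series '[[[0,0,0,0,0,0],[0,0,0,0,0,0],[0,0,0,0,0,0],[0,0,0,0,0,0],[0,0,0,0,0,0]]]'

```text
time_s: 20.88
position: [0.6429, 0.1003, 0.5576]
eef_rot: [0.706, -0.036, 0.706, 0.035]
wrist_force: [0.1, 0.4, 0.5]
opening: 0.0577
```

```bash
python3 -c "
from plan import *
show()
plan((89.7,-83,341),0,0)
snap('side','s14'); crop('pics/s14.png','pics/s14d.png',235,100,345,240,4.2)
snap('top','t14')"
```

```text
t 20.88 grip(press mm) [ 90.2 -88.7 398.4] toolx [-0. -0. -1.] toolz [ 1.    -0.002 -0.   ] open 57.7 F(press) [0.2 0.4 0.5]
  q [ 0.04  0.45 -0.45  1.21  0.19  1.52 -0.29]
rotvec now(deg) [-0.13 -0.01  0.03]  shift TCP in current tool axes mm [57.4  5.7 -0.5]  in target tool axes [57.4  5.7 -0.5] in target axes of grip pt [57.4  5.7 -0.5]
```

View pics/s14d.png

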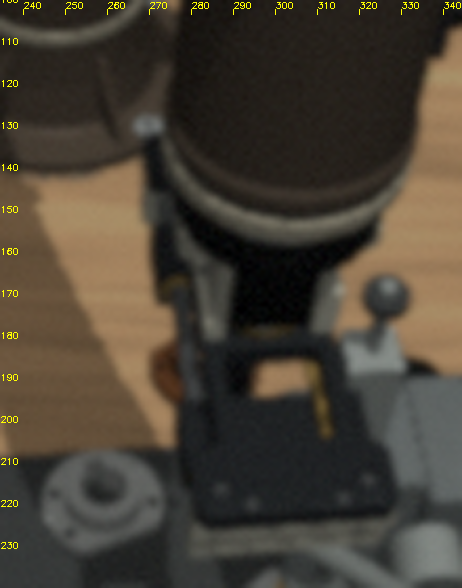

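View pics/t14.png

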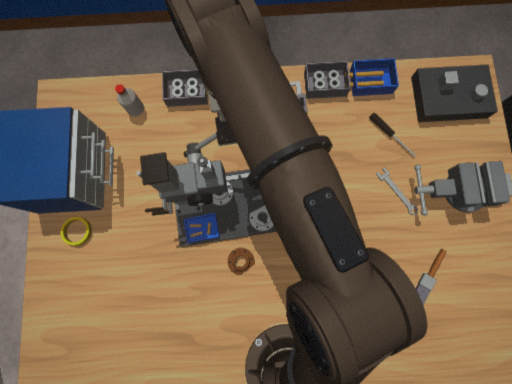

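>>> send_rows --series '[[[0.006,0.002,0,0,0,0],[0.012,0.002,0,0,0,0],[0.012,0.002,0,0,0,0],[0.012,0,0,0,0,0],[0.008,0,0,0,0,0]]]'

```text
time_s: 21.4
position: [0.642, 0.1073, 0.5061]
eef_rot: [0.706, -0.036, 0.707, 0.036]
wrist_force: [0.0, 0.4, -0.2]
opening: 0.0573
```

>>> send_rows --series '[[[0.006,0,0,0,0,0],[0,0,0,0,0,0],[0,0,0,0,0,0],[0,0,0,0,0,0],[0,0,0,0,0,0]]]'

```text
time_s: 21.82
position: [0.6423, 0.1074, 0.5024]
eef_rot: [0.707, -0.036, 0.706, 0.036]
wrist_force: [0.1, -0.4, 0.4]
opening: 0.0577
```

>>> send_rows --series '[[[0,0,0,0,0,0],[0,0,0,0,0,0],[0,0,0,0,0,0],[0,0,0,0,0,0],[0,0,0,0,0,0]]]' --claw 190

```text
time_s: 22.23
position: [0.6417, 0.1073, 0.5016]
eef_rot: [0.705, -0.036, 0.707, 0.036]
wrist_force: [-0.7, -0.6, 2.4]
opening: 0.0306
```

```bash
python3 -c "
from plan import *
show()
snap('side','s15'); crop('pics/s15.png','pics/s15d.png',235,130,345,270,4.2)"
```

```text
t 22.23 grip(press mm) [ 89.3 -81.6 342.4] toolx [-0.002 -0.    -1.   ] toolz [ 1.    -0.001 -0.002] open 30.6 F(press) [-0.8 -0.5  2.4]
  q [ 0.04  0.47 -0.46  1.32  0.2   1.4  -0.31]
```

View pics/s15d.png

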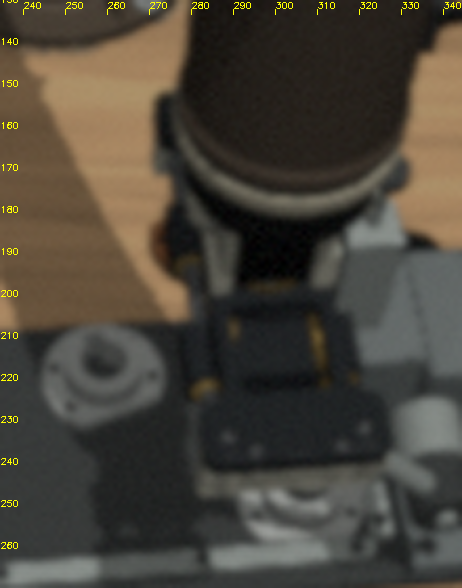

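```bash
python3 -c "
import numpy as np
p=.85-np.arange(0,1.5201,.04)
y=40-185*np.cos(p);z=200+185*np.sin(p)
for i in range(len(p)-1): print(round(.85-p[i+1],2),[round(-(z[i+1]-z[i])/1e3,4),round((y[i+1]-y[i])/1e3,4)])"
```

```text
0.04 [np.float64(0.005), np.float64(-0.0055)]
0.08 [np.float64(0.0052), np.float64(-0.0053)]
0.12 [np.float64(0.0054), np.float64(-0.005)]
0.16 [np.float64(0.0056), np.float64(-0.0048)]
0.2 [np.float64(0.0058), np.float64(-0.0046)]
0.24 [np.float64(0.006), np.float64(-0.0044)]
0.28 [np.float64(0.0061), np.float64(-0.0041)]
0.32 [np.float64(0.0063), np.float64(-0.0039)]
0.36 [np.float64(0.0065), np.float64(-0.0036)]
0.4 [np.float64(0.0066), np.float64(-0.0034)]
0.44 [np.float64(0.0067), np.float64(-0.0031)]
0.48 [np.float64(0.0068), np.float64(-0.0028)]
0.52 [np.float64(0.007), np.float64(-0.0025)]
0.56 [np.float64(0.007), np.float64(-0.0023)]
0.6 [np.float64(0.0071), np.float64(-0.002)]
0.64 [np.float64(0.0072), np.float64(-0.0017)]
0.68 [np.float64(0.0073), np.float64(-0.0014)]
0.72 [np.float64(0.0073), np.float64(-0.0011)]
0.76 [np.float64(0.0074), np.float64(-0.0008)]
0.8 [np.float64(0.0074), np.float64(-0.0005)]
0.84 [np.float64(0.0074), np.float64(-0.0002)]
0.88 [np.float64(0.0074), np.float64(0.0001)]
0.92 [np.float64(0.0074), np.float64(0.0004)]
0.96 [np.float64(0.0074), np.float64(0.0007)]
1.0 [np.float64(0.0073), np.float64(0.001)]
1.04 [np.float64(0.0073), np.float64(0.0013)]
1.08 [np.float64(0.0072), np.float64(0.0015)]
1.12 [np.float64(0.0072), np.float64(0.0018)]
1.16 [np.float64(0.0071), np.float64(0.0021)]
1.2 [np.float64(0.007), np.float64(0.0024)]
1.24 [np.float64(0.0069), np.float64(0.0027)]
1.28 [np.float64(0.0068), np.float64(0.0029)]
1.32 [np.float64(0.0067), np.float64(0.0032)]
1.36 [np.float64(0.0065), np.float64(0.0035)]
1.4 [np.float64(0.0064), np.float64(0.0037)]
1.44 [np.float64(0.0062), np.float64(0.004)]
1.48 [np.float64(0.0061), np.float64(0.0042)]
1.52 [np.float64(0.0059), np.float64(0.0045)]
```

>>> send_rows --series '[[[0.005,-0.0055,0,0,0,0],[0.0052,-0.0053,0,0,0,0],[0.0054,-0.005,0,0,0,0],[0.0056,-0.0048,0,0,0,0],[0.0058,-0.0046,0,0,0,0]]]'

```text
time_s: 22.7
position: [0.6442, 0.0821, 0.4745]
eef_rot: [0.706, -0.036, 0.707, 0.036]
wrist_force: [-4.7, -0.4, 2.7]
opening: 0.0306
```

>>> send_rows --series '[[[0.006,-0.0044,0,0,0,0],[0.0061,-0.0041,0,0,0,0],[0.0063,-0.0039,0,0,0,0],[0.0065,-0.0036,0,0,0,0],[0.0066,-0.0034,0,0,0,0]]]'

```text
time_s: 23.12
position: [0.6462, 0.0627, 0.4428]
eef_rot: [0.706, -0.036, 0.707, 0.036]
wrist_force: [-4.0, -1.1, 2.8]
opening: 0.0306
```

```bash
python3 -c "
from plan import *
show()
snap('side','s16'); crop('pics/s16.png','pics/s16d.png',235,170,345,280,6)"
```

```text
t 23.12 grip(press mm) [  89.4 -126.4  283.6] toolx [-0.002 -0.    -1.   ] toolz [ 1.    -0.001 -0.002] open 30.6 F(press) [-4.1 -0.7  2.8]
  q [ 0.11  0.49 -0.45  1.42  0.21  1.28 -0.25]
```

View pics/s16d.png

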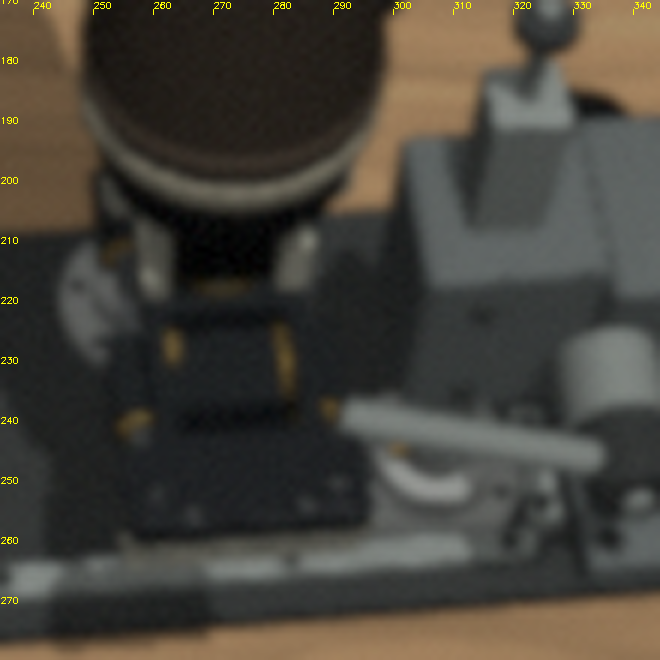

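>>> send_rows --series '[[[0.0067,-0.0031,0,0,0,0],[0.0068,-0.0028,0,0,0,0],[0.007,-0.0025,0,0,0,0],[0.007,-0.0023,0,0,0,0],[0.0071,-0.002,0,0,0,0]]]'

```text
time_s: 23.58
position: [0.6475, 0.0501, 0.4082]
eef_rot: [0.706, -0.036, 0.707, 0.036]
wrist_force: [-5.2, -2.1, 1.7]
opening: 0.0303
```

```bash
python3 -c "
from plan import *
show()
snap('side','s17'); crop('pics/s17.png','pics/s17d.png',275,220,345,275,10)"
```

```text
t 23.58 grip(press mm) [  89.4 -139.1  249. ] toolx [-0.002 -0.    -1.   ] toolz [ 1.    -0.001 -0.002] open 30.3 F(press) [-5.4 -1.6  1.7]
  q [ 0.12  0.52 -0.44  1.47  0.23  1.21 -0.25]
```

View pics/s17d.png

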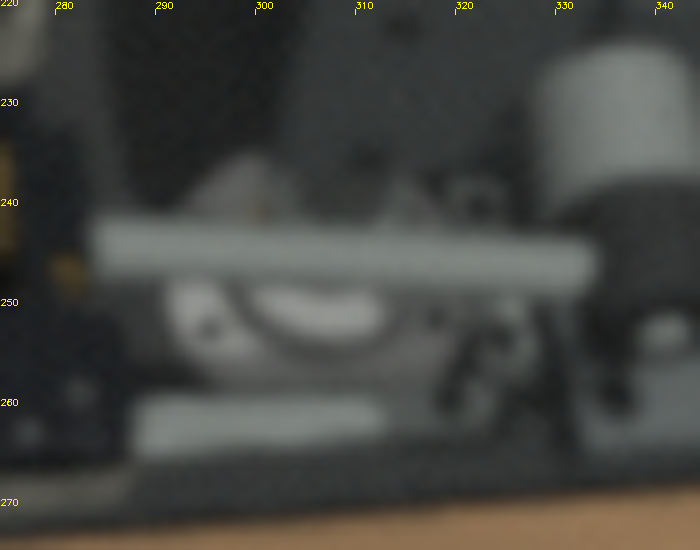

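>>> send_rows --series '[[[0.0072,-0.0017,0,0,0,0],[0.0073,-0.0014,0,0,0,0],[0.0073,-0.0011,0,0,0,0],[0.0074,-0.0008,0,0,0,0],[0.0074,-0.0005,0,0,0,0]]]'

```text
time_s: 24.05
position: [0.6481, 0.0446, 0.3718]
eef_rot: [0.706, -0.036, 0.707, 0.036]
wrist_force: [-5.3, -1.6, 2.5]
opening: 0.0306
```

```bash
python3 -c "
from plan import *
show()"
```

```text
t 24.05 grip(press mm) [  89.4 -144.6  212.6] toolx [-0.002 -0.001 -1.   ] toolz [ 1.    -0.001 -0.002] open 30.6 F(press) [-5.5 -1.1  2.5]
  q [ 0.13  0.54 -0.43  1.52  0.24  1.13 -0.25]
```

>>> send_rows --series '[[[0.0074,-0.0002,0,0,0,0],[0.0074,0.0001,0,0,0,0],[0.0074,0.0004,0,0,0,0],[0.0074,0.0007,0,0,0,0],[0.0073,0.001,0,0,0,0]]]'

```text
time_s: 24.47
position: [0.6479, 0.0465, 0.3347]
eef_rot: [0.706, -0.036, 0.707, 0.036]
wrist_force: [-6.2, -1.8, 1.7]
opening: 0.0302
```

>>> send_rows --series '[[[0.0073,0.0013,0,0,0,0],[0.0072,0.0015,0,0,0,0],[0.0072,0.0018,0,0,0,0],[0.0071,0.0021,0,0,0,0],[0.007,0.0024,0,0,0,0]]]'

```text
time_s: 24.88
position: [0.647, 0.0555, 0.2988]
eef_rot: [0.706, -0.036, 0.707, 0.036]
wrist_force: [-4.8, -2.0, 0.8]
opening: 0.0304
```

```bash
python3 -c "
from plan import *
show()
snap('side','s18'); crop('pics/s18.png','pics/s18d.png',235,170,345,280,6)"
```

```text
t 24.88 grip(press mm) [  89.4 -133.8  139.6] toolx [-0.002 -0.001 -1.   ] toolz [ 1.    -0.001 -0.002] open 30.4 F(press) [-5.  -1.5  0.8]
  q [ 0.1   0.61 -0.42  1.6   0.28  0.99 -0.3 ]
```

View pics/s18d.png

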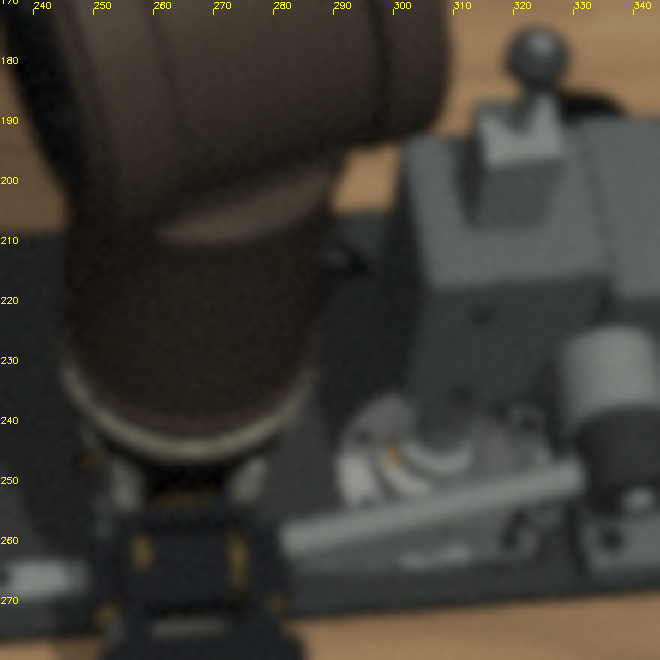

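>>> send_rows --series '[[[0.0069,0.0027,0,0,0,0],[0.0068,0.0029,0,0,0,0],[0.0067,0.0032,0,0,0,0],[0.0065,0.0035,0,0,0,0],[0.0064,0.0037,0,0,0,0]]]'

```text
time_s: 25.35
position: [0.6454, 0.0714, 0.2656]
eef_rot: [0.706, -0.036, 0.707, 0.035]
wrist_force: [-4.1, -2.6, 2.2]
opening: 0.0305
```

```bash
python3 -c "
from plan import *
show()"
```

```text
t 25.35 grip(press mm) [  89.5 -117.8  106.4] toolx [-0.002 -0.001 -1.   ] toolz [ 1.    -0.001 -0.002] open 30.5 F(press) [-4.3 -2.1  2.2]
  q [ 0.07  0.64 -0.41  1.63  0.3   0.93 -0.34]
```

>>> send_rows --series '[[[0.0031,0.002,0,0,0,0],[0.0031,0.002,0,0,0,0],[0.0031,0.0021,0,0,0,0],[0.003,0.0021,0,0,0,0],[0,0,0,0,0,0]]]'

```text
time_s: 25.77
position: [0.6446, 0.0798, 0.253]
eef_rot: [0.706, -0.036, 0.707, 0.036]
wrist_force: [-4.1, -2.1, -5.3]
opening: 0.03
```

```bash
python3 -c "
from plan import *
show()"
```

```text
t 25.77 grip(press mm) [  89.4 -109.3   93.8] toolx [-0.002 -0.001 -1.   ] toolz [ 1.    -0.001 -0.002] open 30.0 F(press) [-4.3 -1.6 -5.3]
  q [ 0.05  0.66 -0.4   1.64  0.31  0.91 -0.36]
```

>>> send_rows --series '[[[0.0015,0.001,0,0,0,0],[0.0015,0.001,0,0,0,0],[0,0,0,0,0,0],[0,0,0,0,0,0],[0,0,0,0,0,0]]]'

```text
time_s: 26.18
position: [0.6444, 0.0814, 0.2509]
eef_rot: [0.706, -0.036, 0.707, 0.035]
wrist_force: [-6.3, -3.2, 1.4]
opening: 0.0303
```

```bash
python3 -c "
from plan import *
show()
snap('side','s19'); crop('pics/s19.png','pics/s19d.png',275,210,345,275,10)"
```

```text
t 26.18 grip(press mm) [  89.5 -107.8   91.7] toolx [-0.002 -0.001 -1.   ] toolz [ 1.    -0.001 -0.002] open 30.3 F(press) [-6.6 -2.6  1.4]
  q [ 0.05  0.66 -0.4   1.64  0.31  0.9  -0.37]
```

View pics/s19d.png

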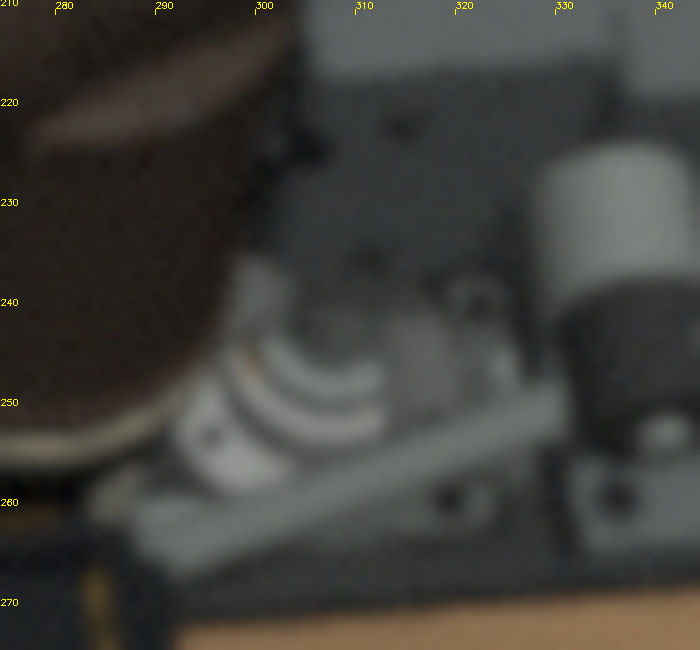

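>>> send_rows --series '[[[0.0015,0.0011,0,0,0,0],[0.0015,0.0011,0,0,0,0],[0,0,0,0,0,0],[0,0,0,0,0,0],[0,0,0,0,0,0]]]'

```text
time_s: 26.65
position: [0.6442, 0.0832, 0.2487]
eef_rot: [0.706, -0.036, 0.707, 0.035]
wrist_force: [-9.0, -5.4, 9.0]
opening: 0.0305
```

```bash
python3 -c "
from plan import *
show()"
```

```text
t 26.65 grip(press mm) [  89.5 -106.1   89.5] toolx [-0.001 -0.002 -1.   ] toolz [ 1.    -0.002 -0.001] open 30.5 F(press) [-9.5 -4.5  9. ]
  q [ 0.05  0.66 -0.4   1.64  0.31  0.9  -0.37]
```

>>> send_rows --series '[[[0.0015,0.0011,0,0,0,0],[0.0015,0.0011,0,0,0,0],[0,0,0,0,0,0],[0,0,0,0,0,0],[0,0,0,0,0,0]]]'

```text
time_s: 27.07
position: [0.644, 0.0849, 0.2466]
eef_rot: [0.706, -0.037, 0.706, 0.035]
wrist_force: [-12.4, -7.0, 17.3]
opening: 0.0305
```

```bash
python3 -c "
from plan import *
show()"
```

```text
t 27.07 grip(press mm) [  89.6 -104.5   87.4] toolx [-0.001 -0.003 -1.   ] toolz [ 1.    -0.002 -0.001] open 30.5 F(press) [-13.   -5.7  17.3]
  q [ 0.04  0.67 -0.4   1.64  0.31  0.9  -0.38]
```

>>> send_rows --series '[[[0,0,0,0,0,0],[0,0,0,0,0,0],[0,0,0,0,0,0],[0,0,0,0,0,0],[0,0,0,0,0,0]]]' --claw 95

```text
time_s: 27.48
position: [0.6448, 0.0867, 0.2448]
eef_rot: [0.707, -0.036, 0.706, 0.036]
wrist_force: [0.1, -0.1, 1.4]
opening: 0.0565
```

>>> send_rows --series '[[[0,-0.005,0,0,0,0],[0,-0.01,0,0,0,0],[0,-0.015,0,0,0,0],[0,-0.02,0,0,0,0],[0,-0.025,0,0,0,0]]]'

```text
time_s: 27.9
position: [0.652, 0.0107, 0.2447]
eef_rot: [0.706, -0.036, 0.706, 0.037]
wrist_force: [0.6, -0.2, -0.6]
opening: 0.0579
```

>>> send_rows --series '[[[0,-0.025,0,0,0,0],[-0.01,-0.025,0,0,0,0],[-0.02,-0.025,0,0,0,0],[-0.025,-0.02,0,0,0,0],[-0.02,0,0,0,0,0]]]'

```text
time_s: 28.32
position: [0.6616, -0.0913, 0.3205]
eef_rot: [0.706, -0.035, 0.707, 0.031]
wrist_force: [-0.2, -0.7, -0.0]
opening: 0.058
```

```bash
python3 -c "
from plan import *
show()
snap('side','s20'); crop('pics/s20.png','pics/s20d.png',265,160,345,275,6)
snap('top','t20'); crop('pics/t20.png','pics/t20d.png',165,120,345,255,4.4)"
```

```text
t 28.32 grip(press mm) [  89.  -281.8  161.3] toolx [-0.001 -0.004 -1.   ] toolz [ 1.    -0.009 -0.001] open 58.0 F(press) [-0.2 -0.7 -0. ]
  q [ 0.32  0.61 -0.41  1.53  0.27  1.06 -0.07]
```

View pics/s20d.png

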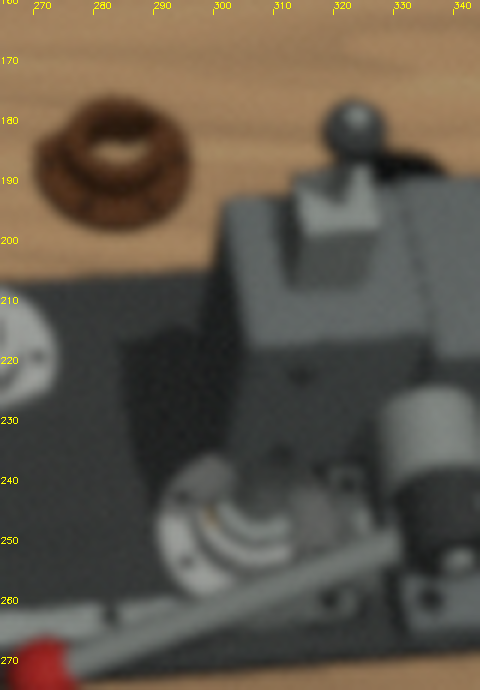

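View pics/t20d.png

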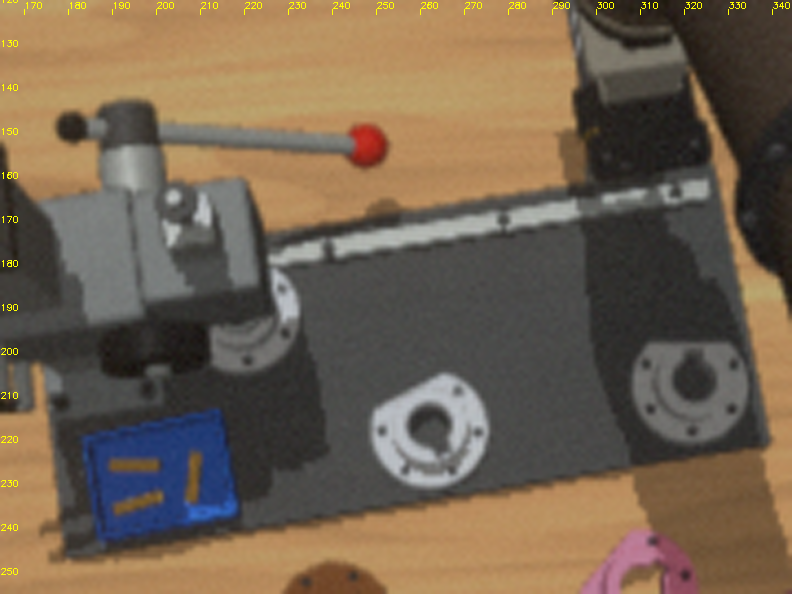

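```bash
python3 -c "
from plan import *
crop('pics/s20.png','pics/s20e.png',255,225,335,285,10)
s=cv2.cvtColor(cv2.imread('pics/s20.png'),cv2.COLOR_BGR2HSV);t=cv2.cvtColor(cv2.imread('pics/t20.png'),cv2.COLOR_BGR2HSV)
o=[]
for im,b in ((t,(235,140,260,165)),(s,(255,250,290,285))):
  m=((im[...,0]<8)|(im[...,0]>172))&(im[...,1]>140); mm=np.zeros_like(m); mm[b[1]:b[3],b[0]:b[2]]=m[b[1]:b[3],b[0]:b[2]]
  y,x=np.nonzero(mm); o.append((x.mean(),y.mean())); print(o[-1],len(x))
from scipy.optimize import least_squares
r=least_squares(lambda X: np.r_[proj('top',X)[0]-o[0],proj('side',X)[0]-o[1]],[.6,.1,.1]); P=w2p(r.x); print(P,r.fun)
print('phi',np.arctan2(P[2]-200,40-P[1]), 'lever', .85-np.arctan2(P[2]-200,40-P[1]))
for L in (1.44,1.48,1.52):
  f=.85-L; X=p2w((90,40-185*np.cos(f),200+185*np.sin(f))); print(L,proj('top',X),proj('side',X))
"
```

```text
(np.float64(248.1), np.float64(152.78333333333333)) 60
(np.float64(271.1515151515151), np.float64(272.34343434343435)) 99
[  90.0369 -111.7038   86.4145] [-0.1302  0.0031 -0.1047 -0.0022]
phi -0.642688894841553 lever 1.492688894841553
1.44 [[248.4773 151.6718]] [[270.4167 270.6349]]
1.48 [[247.1997 152.4698]] [[272.0126 271.5029]]
1.52 [[245.856  153.2552]] [[273.6893 272.3253]]
```

View pics/s20e.png

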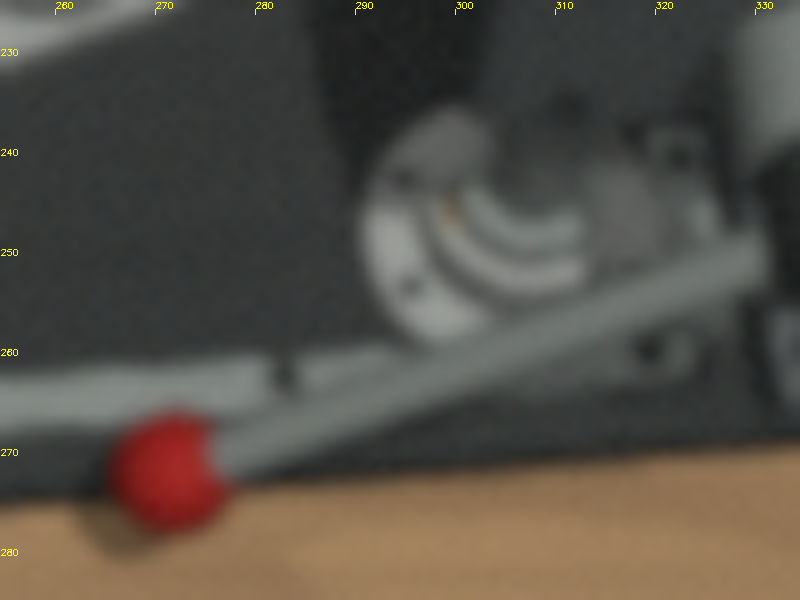

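```bash
python3 -c "
from plan import *
show()
print(arm.close_job())"
```

```text
t 28.42 grip(press mm) [  91.5 -276.7  164.1] toolx [ 0.006 -0.002 -1.   ] toolz [ 1.    -0.005  0.006] open 57.6 F(press) [-0.1 -0.8  0.4]
  q [ 0.31  0.61 -0.42  1.53  0.27  1.05 -0.07]
the job is handed in; nothing more can be done
None
```

The correct hub is under the test shaft with the shaft fully home. I handed the job in at 28.4 s with the arm clear of everything.

**Choice of hub:** I used hub_2, the middle of the three bright hubs. Its keyway is a quarter turn clockwise from the flat, so it faces the shaft's key when the flat is on the long fence.

**Placing it:**
- I gripped the hub by its boss and set its flat on the fence.
- I then slid it along the fence with the tilted fingers until it met the end stop, and nudged it into the fence.
- Early in the slide it turned an estimated 4–5°. I backed off and pushed with two spaced fingers instead, which straightened it.

**Lever:** I gripped the knob and brought it down its arc. The force stayed at about 2–3 N as the key went in, then rose to 17 N at the bottom, when I let go.

**Last checks:**
- **Lever angle:** the knob seen in both cameras gives 1.49 ± 0.02 rad, against 1.48 needed.
- **Shaft:** the collar sits on the boss with no visible gap.
- **Hub:** its flat looked tight on the fence and its rim on the stop before pressing. In the final pictures the head and lever partly hide both contacts.
- **Other two hubs:** hub_1 and hub_3 look unmoved.
- **Disagreement:** my camera estimate of the hub's position was 2–4 mm off across the fence from what contact showed. I took this as calibration error and trusted the contact.

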